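# Set the third speed under the honing machine's splash hood

### The arm

A 6-joint arm with a two-finger parallel gripper is mounted at the origin on the work surface. World frame = base frame: x ahead of the robot, y to its left, z up, the work surface at z = 0. Lengths are in m, angles in rad, forces in N, time in s.
With the tool pointing down it reaches from about 0.25 to 0.775 m from the base axis. Payload 4 kg.
Tool frame: the origin (TCP) lies between the finger pads; the fingertips stand 19 mm ahead of it and the grasp point (between the pads) is the TCP (robot.tip_reach is the y of the fingertips in the tool frame, in m); y points along the fingers, x is the direction in which the jaws open and shut, and the axes are right-handed (so a half turn about y gives the same grasp; the last joint's range is limited). The gripper opens to 94 mm and grips with 3 to 60 N. Pads are 16 mm wide; open, the fingers measure 119 mm over their backs; the gripper's body (75 mm by 177 mm) begins 78 mm behind the grasp point.
Start: joints at [-0.103, 0.087, 1.371, -0, 1.684, -0.103], TCP at [0.55, -0, 0.201] pointing down, gripper open.
Joint ranges: [-3.1, 3.1], [-0.76, 2.03], [0.27, 2.55], [-1.08, 4.22], [0.17, 2.65], [-2.57, 2.57]. Speed limits (rad/s): [2.79, 2.79, 3.14, 3.14, 3.14, 3.14].

### API

Orientations are given as [roll, pitch, yaw] about the fixed x, y, z axes, in that order (R = Rz(yaw) Ry(pitch) Rx(roll)).
In Python, from bench import robot, imaging, order gives the robot as it stands.
- The arm moves only by the tool send_rows, never from a script. Its argument "moves" is text: rows parted by semicolons, each of 5 numbers parted by spaces: the gripper's target within -1 to 1 (shut at 1, half-way at 0, fully open at -1), then the shift along the tool's x, y, z in m, then the turn about the tool's y in degrees. In form: fingers tx ty tz roll; .... A call has exactly 10 rows; each row shifts and turns the commanded pose from where the row before left it, along the tool's axes as they then stand; what a row does not reach is not made up. A row lasts 1/12 s, in which the tool goes at most 41.7 mm and 7.16 degrees, less where a joint would pass 70% of its speed; a pose out of reach is approached as far as the arm can. A call with a gripper value outside its range is refused whole. The fingers move at their own pace and stop on an object; the grip force is fixed at half the most. Time passes only in rows, so rows that do not move let the fingers close, or fill a call up. It gives the time, the measured TCP pose, the force and the opening at its end, in the units of the state.
- robot.get_obs(): the state, without advancing time (a new reading comes with each control period).
- imaging.snapshot(name): name is "scene" or "side" or "wrist"; returns a dict with "image" (400x640x3 uint8, red, green, blue), "mtx" (3x3 intrinsics, pixels), "R" (3x3) and "t" (3): a world point X has camera coordinates R X + t. Camera axes: x right, y down, z forward; pixel columns grow to the right and rows downward; lengths in m; the calibration is good to about 2 mm. The wrist camera is an equidistant fisheye: a pixel r from the principal point sees the ray r / f radians off the axis. A picture is of the moment at which its call begins. There is no depth.
- order.close_job(): hands the job in, once; it reports no verdict.
Trained networks look in a picture, given as the dict that the camera call returned (one of the last four; its "shot" number tells which), for a name from the list of things; names that differ only in an ending like _2 or _b are one class to them, and where a whole thing is asked for, a point or a joint stands for the part that bears it (a point fixed in the world has none). Each returns a list of dicts, best first, with "conf" (0 to 1); they miss things now and then, are a little off and sometimes report something else, mostly with a low value. They report only what shows in the picture. A call takes as long as a camera call.
- imaging.recognise(picture, target): "centre" ([column, row] in pixels, amid what is visible of it).
- imaging.landmark_of(picture, target): "centre" ([column, row] in pixels: a listed point, or the origin of a listed thing).
The state is a dict: "time": time; "joint_positions": joint angles; "qvel": joint speeds; "joint_torque": joint torques, N m; "tool_pos": TCP position; "ee_rot": TCP orientation; "wrist_force": force on the tool from outside, world axes, zero at the start; "wrist_torque": the same for the moment, N m; "width": finger opening in m.
Only numpy, scipy, OpenCV 4.12 (cv2) and the standard library are available. Lean on these libraries where they do the work, as an engineer would, in place of code of your own. Each camera call takes 0.05 s, during which the arm holds its last target.

### The job

Set the honing machine to its third speed. Lift the steel splash hood on its sloping front by the round handle until the stay on its left cheek drops behind the step of its rail, lower the hood onto the stay and let go of it, so that it stands propped open; do not let it slam shut. The bar selector beneath has no marks: turn it anticlockwise right back to its end stop (off), then clockwise exactly three clicks and let go, leaving the hood propped and the slip stone and paste bar in front of the machine where they lie.

Things in the scene. Friction and masses are not known exactly. Their poses are not given: they have to be found in the camera images.
- machine: grey sharpening machine, fixed, 430 mm deep, 360 wide over its two upright wheels at the back. Origin on the bench under its control desk; front faces -x, y to its left (robot's left), z up. The desk's deck, 220 wide and 200 long, starts at x = -90, 45 mm high, and rises away from the front at 30 degrees
- hood (a joint): opening of the splash hood (rad): 0 shut, grows as its lower edge is lifted, 2.06 the hinge's own stop. Let go without the stay, it falls shut. Between 1.85 and 1.93 the stay's foot drops behind its step; lowered again, the hood then rests on the stay at 1.75, further lowering is blocked, and it stays there. Hood 0.26 to 0.5 kg
- hood_handle (a point): middle of the hood's handle: round dark steel bar 10 mm thick along the machine's y, 74 mm free between its legs, 184 mm from the hinge line, 42 mm out from the hood's lower edge in the plane of its top plate. Shut, it stands free in front of the desk. The bar can turn between fingers that pinch it as the hood swings
- hood_hinge (a point): middle of the hood's hinge line, parallel to the machine's y, 162 mm above the bench. The hood is a steel box cover 142 mm long from the hinge, 130 wide, its cheeks 38 deep and its lower edge 16, open underneath; shut, its top plate is parallel to the deck and 46 mm above it; propped, it stands about square to the deck, above the selector
- stay_foot (a point): foot (small white roller, 10 mm diameter) of the stay, a flat steel bar 105 mm long pivoted on the hood's left cheek (+y). A light spring presses it on a 7 mm high rail on the deck, 78 mm left of the middle; it rolls up the rail as the hood opens and drops 7 mm behind the rail's upper end. It works by itself and need not be touched
- selector_plate: round aluminium plate, 68 mm diameter, 4 thick, fixed on the deck 65 mm up the slope from its lower edge, under the shut hood. Origin at its centre on the deck; z is the selector's turning axis, square to the deck (leaning 30 degrees from vertical towards the machine's front), x up the slope, y to the left
- selector_grip (a point): on the selector's axis, half-way up its bar, 24 mm above the deck. The selector is a plain black bar 48 mm long and 13 wide, from 10 to 38 mm above the deck, on a 40 mm disc. Turns about selector_plate's z, with firm end stops; anticlockwise and clockwise as seen looking down on the deck
- selector_nose (a point): top of the tapered nose at one end of the selector's bar, 26 mm from the axis, 38 above the deck (the other end is square). Seven resting places 30 degrees (one click) apart, the first at the anticlockwise stop; starts at the fifth or sixth. A click takes about 0.12 N m; let go, the bar snaps to the nearest place
- slip_stone: flat grey sharpening slip, 45 x 110 x 14 mm, lying in front of the machine; bystander, origin at the middle of its underside
- paste_bar: bar of honing paste, 35 x 75 x 28 mm, in front of the machine to the right; bystander, origin at the middle of its underside

How it is judged:
By the outcome, as a careful person would: the job done as asked, in the order asked, and still so for the second after the job is handed in, with the robot touching nothing.
It also fails if it takes over 72 s, if anything falls off the work surface, if the arm or the gripper's body presses on something with over 40 N, if the wrist force passes 120 N, or if a joint passes its speed limit or range.

## Working session

There is one attempt and no reset: what is moved stays moved. The work goes in short steps, Python scripts to look and compute and a tool call to move; the robot and the scene stay as the last step left them, time stands still between calls to the robot, and variables do not carry over. Pictures are saved under pics/ and viewed, and the job is handed in when it is done.

Besides the shell and the picture viewer there is one more tool, called after "Emit:" by a JSON object that holds its "method" and its "body". send_rows: Moves the arm, as the interface text tells. Its arguments: {"type":"object","properties":{"moves":{"type":"string"}},"required":["moves"]}

```bash
ls; mkdir -p pics; cat > h.py <<'E'
import numpy as np, cv2
from bench import robot, imaging, order
from scipy.spatial.transform import Rotation as Ro
def snap(n,f=None):
    p=imaging.snapshot(n)
    if f: cv2.imwrite('pics/'+f,p['image'][:,:,::-1])
    return p
E
python3 - <<'E'
from h import *
print(robot.get_obs())
for n in ['scene','side','wrist']:
    p=snap(n,n+'0.png'); print(n,p['mtx'].tolist(),p['R'].tolist(),p['t'].tolist(),p.get('shot'))
    for t in ['machine','hood_handle','hood_hinge','stay_foot','selector_plate','selector_grip','selector_nose','slip_stone','paste_bar']:
        print(t,[(np.round(d['centre'],1).tolist(),round(d['conf'],2)) for d in imaging.landmark_of(p,t)][:3])
E
```

```text
pics
{'time': 0.0, 'joint_positions': array([-1.03143635e-01,  8.79694825e-02,  1.37223253e+00, -4.48156638e-05,
        1.68357843e+00, -1.03095172e-01]), 'qvel': array([ 0.00038356, -0.00109148,  0.00049914, -0.00133188, -0.00224098,
       -0.00062999]), 'joint_torque': array([ 1.28542815e-03, -3.40182602e+01, -3.02423716e+01,  7.18220207e-02,
        3.29729996e-02, -1.13141955e-04]), 'tool_pos': array([5.49453156e-01, 1.21001206e-05, 2.00107284e-01]), 'ee_rot': array([-1.57061548e+00,  2.18075281e-03, -5.32605333e-05]), 'wrist_force': array([-0.23112071,  0.81470005,  0.11880077]), 'wrist_torque': array([ 0.04809701, -0.01214257,  0.00646508]), 'width': 0.09395964657519898}
scene [[422.3003730335327, 0.0, 325.0868104009415], [0.0, 422.3003730335327, 189.66938470112734], [0.0, 0.0, 1.0]] [[0.6680781958780054, 0.7440849021677778, -0.0030302736440023475], [0.46272122338909544, -0.4186375823699847, -0.7814292316343898], [-0.5827182798039613, 0.5206536593488827, -0.6239865169928989]] [-0.4158237754520299, -0.1783056740978684, 1.1132462487317563] 1
machine [([385.5, 268.7], 0.68)]
hoo
[... 857 characters left out ...]
.83)]
wrist [[309.70691628693146, 0.0, 315.2639070802873], [0.0, 309.70691628693146, 201.39783116634277], [0.0, 0.0, 1.0]] [[0.9999997876195511, -0.0006517362864382234, 8.16978561423617e-07], [-0.0006242152911656576, -0.957410667769167, 0.2887289794895368], [-0.00018739296888953765, -0.28872891867911665, -0.9574108712576145]] [-0.5490554040416249, -0.029074359167386023, 0.39364111528854684] 3
machine [([449.3, 144.3], 0.97)]
hood_handle [([354.9, 127.7], 0.89)]
hood_hinge [([537.9, 172.9], 0.81)]
stay_foot [([411.4, 64.4], 0.8)]
selector_plate [([448.2, 144.6], 0.46)]
selector_grip [([449.3, 146.5], 0.58)]
selector_nose []
slip_stone [([283.0, 56.4], 0.61)]
paste_bar [([303.3, 198.8], 0.68)]
```

View pics/scene0.png

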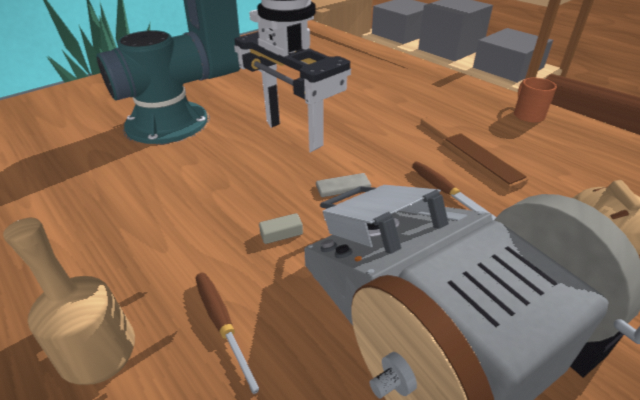

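View pics/side0.png

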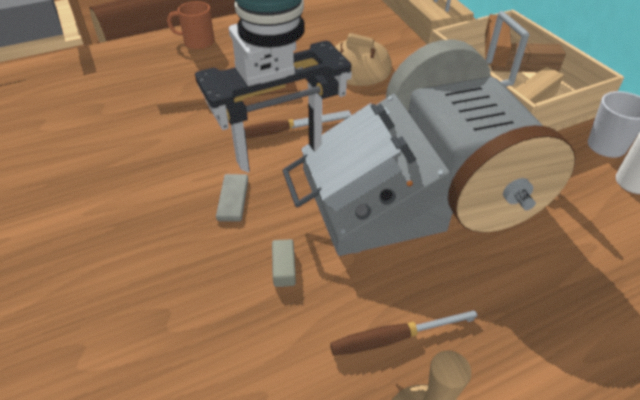

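View pics/wrist0.png

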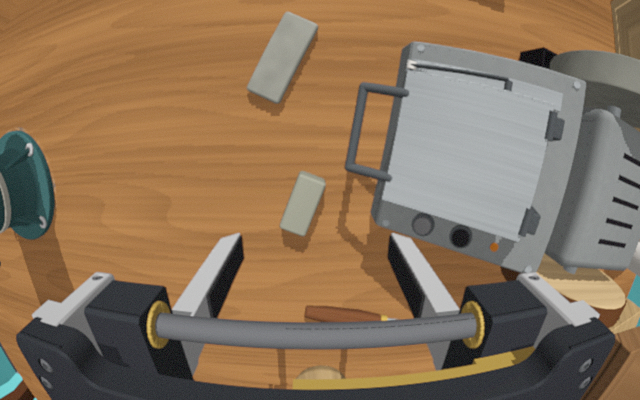

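The scene view shows the machine seen from behind. In the wrist view the handle is at about (360,127), the hinge at (540,173), and the machine is yawed clockwise by roughly 12°. Both bystanders lie clear of the handle. Next I'll fit the machine pose.

```bash
cat >> h.py <<'E'
def proj(p,X,fish):
    c=np.asarray(X)@np.array(p['R']).T+np.array(p['t']); K=np.array(p['mtx'])
    if fish:
        th=np.arctan2(np.hypot(c[...,0],c[...,1]),c[...,2]); r=np.hypot(c[...,0],c[...,1])
        return np.stack([K[0,2]+K[0,0]*th*c[...,0]/r,K[1,2]+K[1,1]*th*c[...,1]/r],-1)
    return np.stack([K[0,2]+K[0,0]*c[...,0]/c[...,2],K[1,2]+K[1,1]*c[...,1]/c[...,2]],-1)
PM={'hood_handle':[-.1387,0,.070],'hood_hinge':[.0206,0,.162],'selector_grip':[-.0457,0,.0983],'machine':[0,0,0],'selector_plate':[-.0337,0,.0775]}
def m2w(P,m):
    c,s=np.cos(m[2]),np.sin(m[2]); P=np.asarray(P)
    return np.stack([m[0]+c*P[...,0]-s*P[...,1],m[1]+s*P[...,0]+c*P[...,1],P[...,2]],-1)
E
python3 - <<'E'
from h import *
from scipy.optimize import least_squares
ob=[]
for n in ['side','wrist']:
  for k in range(2):
    p=snap(n)
    for t in ['hood_handle','hood_hinge']:
        d=imaging.landmark_of(p,t)
        if d and d[0]['conf']>.5: ob.append((p,n,t,d[0]['centre']));print(n,t,d[0]['centre'])
f=lambda m:np.concatenate([(proj(p,m2w(PM[t],m),n=='wrist')-c) for p,n,t,c in ob])
r=least_squares(f,[.75,.05,-.2],loss='soft_l1',f_scale=2);print(r.x,np.round(r.fun.reshape(-1,2),1).tolist())
m=r.x
# draw overlay
hood=[[20.6,65,162],[20.6,-65,162],[-102.4,-65,91],[-102.4,65,91]]
desk=[[-90,110,45],[-90,-110,45],[-90+173.2,-110,145],[-90+173.2,110,145]]
hd=[[-138.7,37,70],[-138.7,-37,70]]
for n in ['side','wrist','scene']:
    p=snap(n); im=p['image'][:,:,::-1].copy()
    for q in (hood,desk,hd):
        cv2.polylines(im,[np.int32(np.round(proj(p,m2w(np.array(q)/1000,m),n=='wrist')))],True,(0,255,0),1)
    cv2.imwrite('pics/ov_%s.png'%n,im)
print(m2w(PM['hood_handle'],m),m2w(PM['selector_grip'],m))
E
python3 -c "
import cv2,numpy as np
a=cv2.imread('pics/ov_side.png')[60:280,150:550];b=cv2.imread('pics/ov_wrist.png')[20:290,230:640]
a=cv2.resize(a,(800,440));b=cv2.resize(b,(800,527));cv2.imwrite('pics/a.png',a);cv2.imwrite('pics/b.png',b)"
```

```text
side hood_handle [295.1, 185.3]
side hood_hinge [232.0, 200.7]
side hood_handle [295.9, 184.9]
side hood_hinge [385.7, 125.3]
wrist hood_handle [353.9, 128.2]
wrist hood_hinge [537.4, 174.5]
wrist hood_handle [356.1, 123.8]
wrist hood_hinge [539.8, 174.2]
[ 0.72785786  0.04670259 -0.17227996] [[-5.7, 1.6], [152.0, -73.8], [-6.5, 2.0], [-1.7, 1.6], [2.9, -2.4], [1.1, -0.1], [0.7, 2.0], [-1.3, 0.2]]
[0.5912111 0.0704798 0.07     ] [0.68283438 0.0545369  0.0983    ]
```

View pics/a.png

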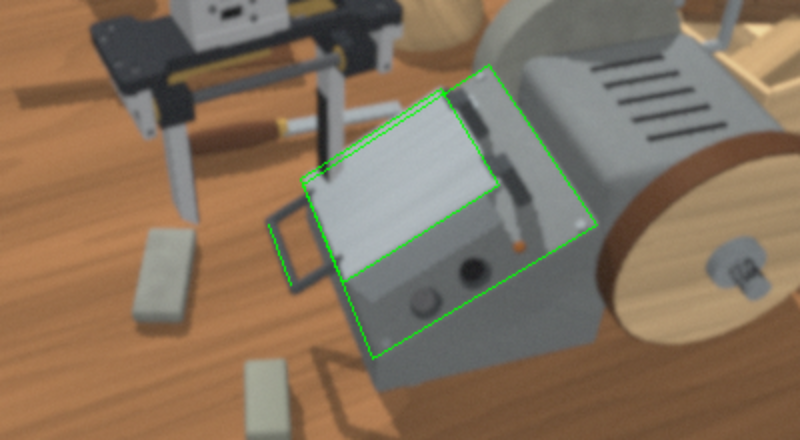

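View pics/b.png

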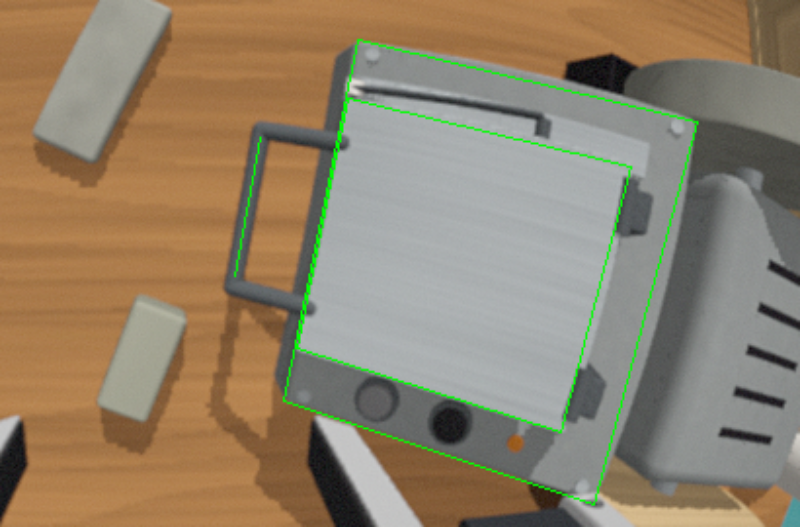

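Emit:
{"method": "send_rows", "body": {"moves": "0.36 0 0 0 4.95; 0.36 0 0 0 4.95; 0.36 0.007 0 0.019 0; 0.36 0.007 0 0.019 0; 0.36 0.007 0 0.019 0; 0.36 0.0073 0 0.0195 0; 0.36 0 0.02 0 0; 0.36 0 0.03 0 0; 0.36 0 0.02 0 0; 0.36 0 0 0 0"}}

```text
time: 3.08
tool_pos: [0.5878, 0.0706, 0.1254]
ee_rot: [-1.573, 0.01, -0.172]
wrist_force: [-1.0, 0.2, -0.9]
width: 0.0316
```

```bash
cat > look.py <<'E'
from h import *
import sys
m=np.array([.72786,.0467,-.1723])
o=robot.get_obs(); 
for k in ['time','tool_pos','ee_rot','wrist_force','wrist_torque','width','joint_positions']: print(k,np.round(o[k],4))
c,s=np.cos(m[2]),np.sin(m[2]); d=o['tool_pos']-[m[0],m[1],0]
print('machine frame mm',np.round(1000*np.array([c*d[0]+s*d[1],-s*d[0]+c*d[1],d[2]]),1),'yaw',np.degrees(o['ee_rot'][2]-m[2]))
for a in sys.argv[2:]:
    p=snap(a,sys.argv[1]+'_'+a+'.png')
E
python3 look.py p1 wrist side; python3 -c "
import cv2
a=cv2.imread('pics/p1_side.png')[60:280,150:550];cv2.imwrite('pics/p1_sz.png',cv2.resize(a,(800,440)))"
```

```text
time 3.0833
tool_pos [0.5878 0.0706 0.1254]
ee_rot [-1.5729  0.0103 -0.1724]
wrist_force [-1.0223  0.2486 -0.9038]
wrist_torque [-0.0323 -0.0013 -0.0104]
width 0.0316
joint_positions [ 2.3800e-02  2.1420e-01  1.3775e+00 -1.0000e-04  1.5604e+00  1.9630e-01]
machine frame mm [-142.1   -0.5  125.4] yaw -0.0076389637795336775
```

View pics/p1_wrist.png

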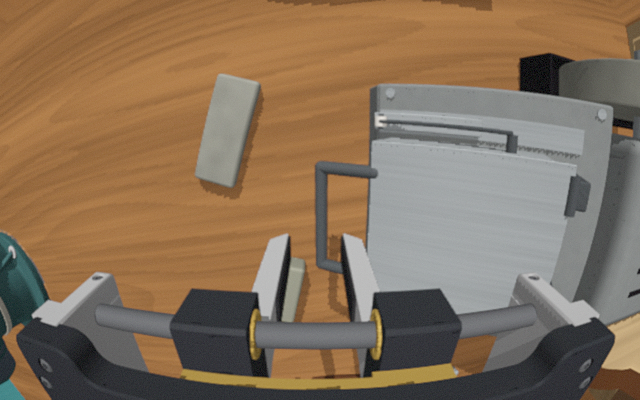

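View pics/p1_sz.png

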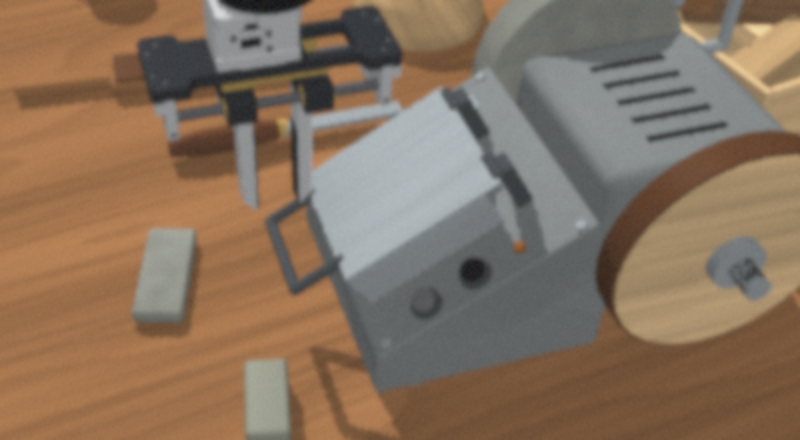

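```bash
python3 - <<'E'
from h import *
m=[.72786,.0467,-.1723]
p=snap('wrist')
im=p['image'][:,:,::-1].copy()
q=proj(p,m2w(np.array([[-138.7,37,70],[-138.7,-37,70]])/1000,m),True);print(q)
q2=proj(p,m2w(np.array([[-138.7,42,70],[-138.7,-42,70],[-142,0,70]])/1000,m),True);print(q2)
cv2.line(im,*[tuple(int(v) for v in np.round(a)) for a in q],(0,255,0),1)
cv2.imwrite('pics/c.png',cv2.resize(im[120:300,220:460],(800,600)))
print(imaging.landmark_of(p,'hood_handle'))
E
```

```text
[[317.46236479 170.88786352]
 [317.37051871 254.07794038]]
[[317.46497665 164.77411657]
 [317.36160653 259.10023529]
 [313.48249141 214.4153759 ]]
[{'centre': [315.0, 216.7], 'conf': 0.82}]
```

View pics/c.png

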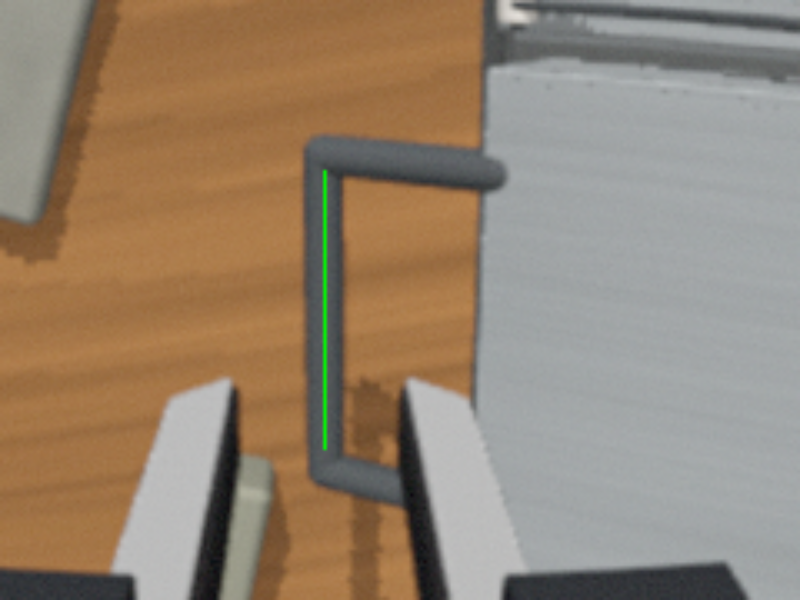

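```bash
python3 look.py p2
```

```text
time 3.2833
tool_pos [0.5922 0.0704 0.1335]
ee_rot [-1.5701 -0.0034 -0.173 ]
wrist_force [ 0.717  -0.8549  0.5698]
wrist_torque [-0.0087  0.0007  0.0073]
width 0.0301
joint_positions [0.0233 0.2091 1.3673 0.     1.5616 0.1963]
machine frame mm [-1.377e+02  1.000e-01  1.335e+02] yaw -0.0380025697485908
```

Emit:
{"method": "send_rows", "body": {"moves": "0.36 0 0.008 0 0; 0.36 0 0.01 0 0; 0.36 0 0.01 0 0; 0.36 0 0.01 0 0; 0.36 0 0.009 0 0; 0.36 0 0.007 0 0; 0.36 0 0.004 0 0; 0.36 0 0.002 0 0; 0.36 0 0 0 0; 0.36 0 0 0 0"}}

```text
time: 4.12
tool_pos: [0.5913, 0.0705, 0.0716]
ee_rot: [-1.571, -0.001, -0.173]
wrist_force: [-0.4, 0.2, -0.3]
width: 0.0301
```

```bash
python3 look.py p3 wrist side; python3 -c "
import cv2
a=cv2.imread('pics/p3_side.png')[60:280,200:400];cv2.imwrite('pics/p3_sz.png',cv2.resize(a,(540,594)))"
```

```text
time 4.1167
tool_pos [0.5913 0.0705 0.0716]
ee_rot [-1.5706e+00 -7.0000e-04 -1.7280e-01]
wrist_force [-0.4017  0.1626 -0.3157]
wrist_torque [-0.0062  0.0105 -0.017 ]
width 0.0301
joint_positions [0.0235 0.2454 1.4494 0.     1.4462 0.1962]
machine frame mm [-1.386e+02  1.000e-01  7.160e+01] yaw -0.026825027266247452
```

View pics/p3_sz.png

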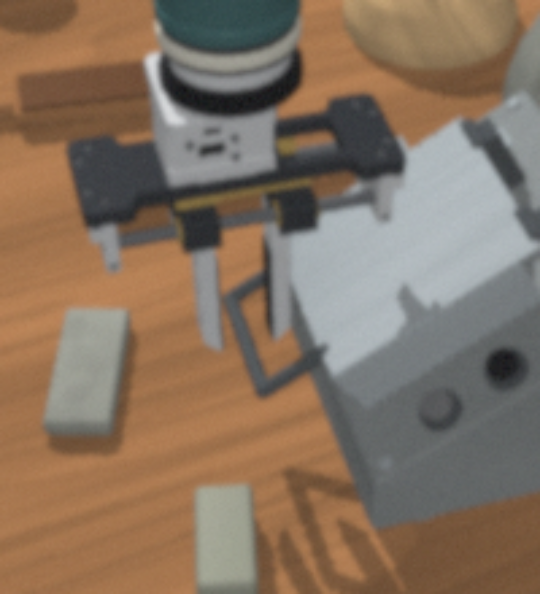

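View pics/p3_wrist.png

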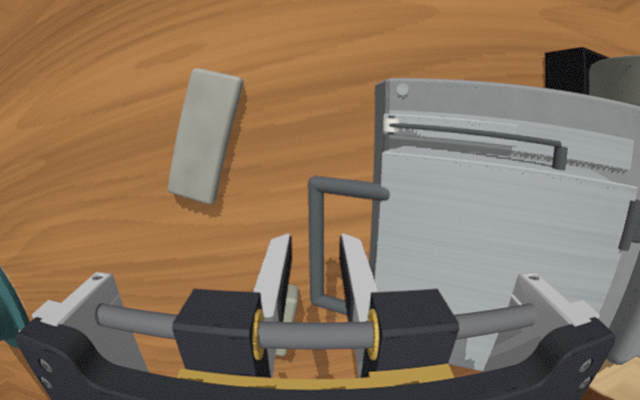

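The handle, at about (318,240) in the wrist view, runs between the finger pads. Closing now.

Emit:
{"method": "send_rows", "body": {"moves": "1 0 0 0 0; 1 0 0 0 0; 1 0 0 0 0; 1 0 0 0 0; 1 0 0 0 0; 1 0 0 0 0; 1 0 0 0 0; 1 0 0 0 0; 1 0 0 0 0; 1 0 0 0 0"}}

```text
time: 5.05
tool_pos: [0.5912, 0.0705, 0.0715]
ee_rot: [-1.571, -0.001, -0.173]
wrist_force: [0.2, 0.4, 0.3]
width: 0.0002
```

```bash
python3 look.py p4; python3 - <<'E'
import numpy as np
# arc rows, delta in tool x (machine x) and tool y (down)
P=lambda t:np.array([20.6-184*np.cos(t-np.pi/6),162+184*np.sin(t-np.pi/6)])
a=0
for t in [.03,.08,.15,.22,.3,.38,.46,.54,.62,.7,.78,.86,.94,1.02,1.1,1.18,1.26,1.34,1.42,1.5,1.56,1.62,1.68,1.74,1.79,1.84,1.88,1.91,1.94,1.95]:
    d=P(t)-P(a); a=t; print(t,np.round(d[0],1),np.round(-d[1],1),np.round(P(t)))
E
```

```text
time 5.05
tool_pos [0.5912 0.0705 0.0715]
ee_rot [-1.5707e+00 -5.0000e-04 -1.7280e-01]
wrist_force [0.1951 0.4238 0.3141]
wrist_torque [ 0.0078 -0.0747  0.0004]
width 0.0002
joint_positions [ 2.3500e-02  2.4540e-01  1.4497e+00 -1.0000e-04  1.4460e+00  1.9630e-01]
machine frame mm [-138.7   -0.    71.5] yaw -0.027874843065871308
0.03 -2.7 -4.8 [-141.   75.]
0.08 -4.2 -8.2 [-146.   83.]
0.15 -5.1 -11.8 [-151.   95.]
0.22 -4.3 -12.1 [-155.  107.]
0.3 -3.8 -14.2 [-159.  121.]
0.38 -2.7 -14.5 [-162.  136.]
0.46 -1.5 -14.6 [-163.  150.]
0.54 -0.3 -14.7 [-163.  165.]
0.62 0.8 -14.7 [-163.  180.]
0.7 2.0 -14.6 [-161.  194.]
0.78 3.2 -14.4 [-157.  209.]
0.86 4.3 -14.1 [-153.  223.]
0.94 5.4 -13.7 [-148.  236.]
1.02 6.5 -13.2 [-141.  250.]
1.1 7.5 -12.6 [-134.  262.]
1.18 8.5 -12.0 [-125.  274.]
1.26 9.4 -11.3 [-116.  286.]
1.34 10.3 -10.5 [-105.  296.]
1.42 11.1 -9.6 [-94. 306.]
1.5 11.9 -8.7 [-82. 314.]
1.56 9.3 -5.9 [-73. 320.]
1.62 9.7 -5.3 [-63. 326.]
1.68 10.0 -4.7 [-53. 330.]
1.74 10.2 -4.1 [-43. 335.]
1.79 8.7 -3.0 [-35. 338.]
1.84 8.8 -2.5 [-26. 340.]
1.88 7.2 -1.7 [-19. 342.]
1.91 5.4 -1.1 [-13. 343.]
1.94 5.4 -0.9 [ -8. 344.]
1.95 1.8 -0.3 [ -6. 344.]
```

The gripper closed fully (0.2 mm), so it missed the bar. Looking again.

```bash
python3 look.py p5 wrist side scene; python3 -c "
import cv2
a=cv2.imread('pics/p5_side.png')[60:280,200:400];cv2.imwrite('pics/p5_sz.png',cv2.resize(a,(540,594)))
a=cv2.imread('pics/p5_scene.png')[90:290,240:480];cv2.imwrite('pics/p5_cz.png',cv2.resize(a,(720,600)))"
```

```text
time 5.05
tool_pos [0.5912 0.0705 0.0715]
ee_rot [-1.5707e+00 -5.0000e-04 -1.7280e-01]
wrist_force [0.1951 0.4238 0.3141]
wrist_torque [ 0.0078 -0.0747  0.0004]
width 0.0002
joint_positions [ 2.3500e-02  2.4540e-01  1.4497e+00 -1.0000e-04  1.4460e+00  1.9630e-01]
machine frame mm [-138.7   -0.    71.5] yaw -0.027874843065871308
```

View pics/p5_sz.png

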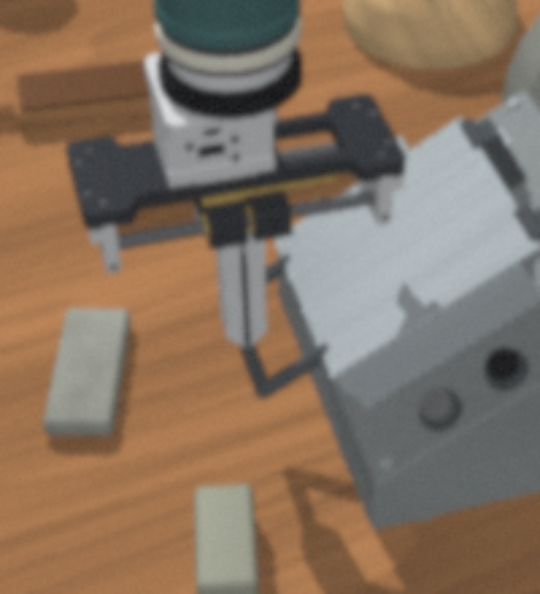

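View pics/p5_wrist.png

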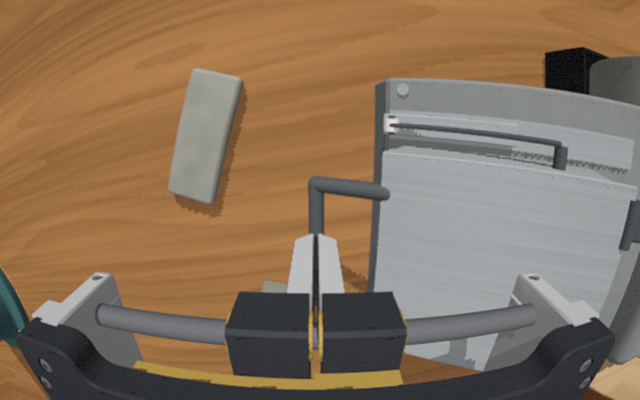

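View pics/p5_cz.png

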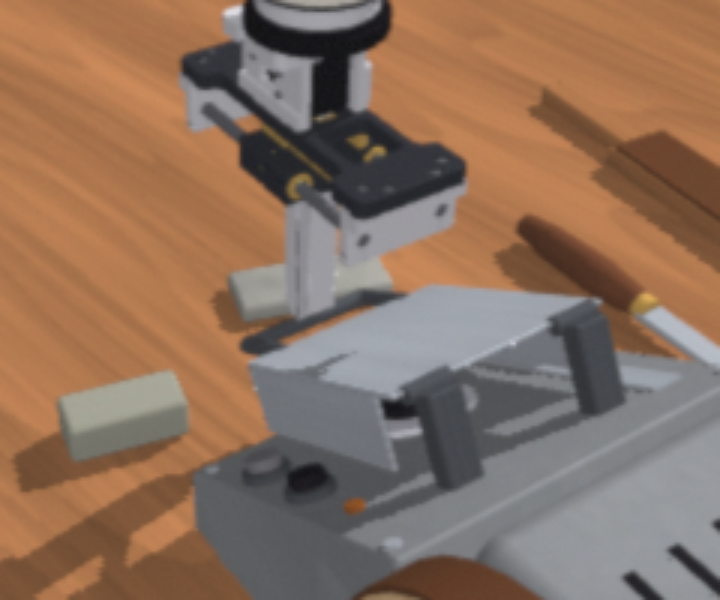

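```bash
python3 - <<'E'
from h import *
print(robot.tip_reach,[a for a in dir(robot) if a[0]!='_'])
m=[.72786,.0467,-.1723]
pts=np.array([[-138.7,0,70],[-138.7,0,52.5],[-138.7,-42,70],[-138.7,42,70],[-138.7,0,40]])/1000
for n in ['side','wrist','scene']:
    p=snap(n);print(n,proj(p,m2w(pts,m),n=='wrist').round(1).tolist())
    im=p['image'][:,:,::-1].copy()
    c=proj(p,m2w(pts,m),n=='wrist')
    im=cv2.resize(im,None,fx=6,fy=6,interpolation=cv2.INTER_CUBIC)
    for q in c: cv2.circle(im,tuple(int(v) for v in np.round(q*6+2.5)),3,(0,255,0),-1)
    u,v=np.int32(c[0]*6); cv2.imwrite('pics/d_%s.png'%n,im[max(0,v-300):v+300,max(u-400,0):u+400])
E
```

```text
0.019 ['IKError', 'get_obs', 'tip_reach']
side [[289.4, 186.9], [289.8, 194.2], [295.5, 204.4], [283.6, 170.5], [290.0, 199.4]]
wrist [[316.9, 244.2], [316.8, 233.9], [316.9, 297.0], [317.0, 181.7], [316.7, 227.5]]
scene [[342.5, 195.8], [342.3, 203.2], [322.7, 203.9], [361.4, 188.1], [342.1, 208.3]]
```

View pics/d_side.png

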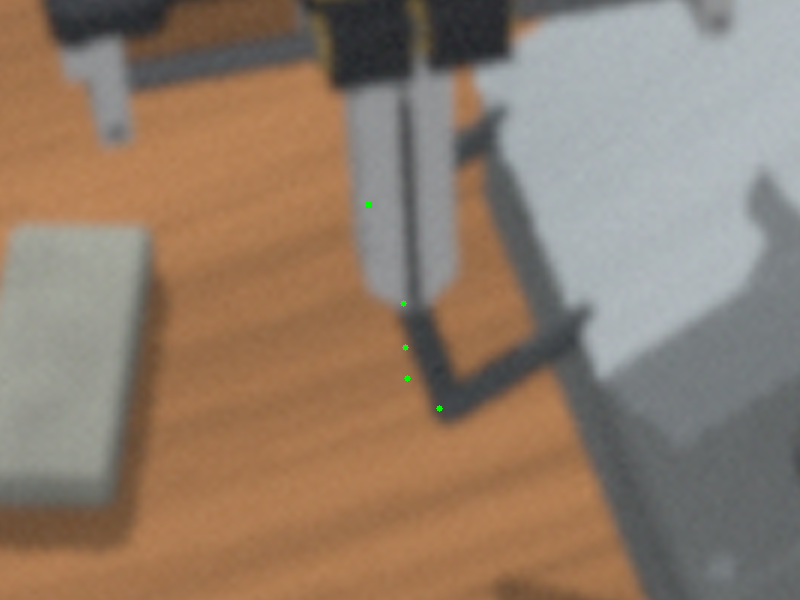

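View pics/d_scene.png

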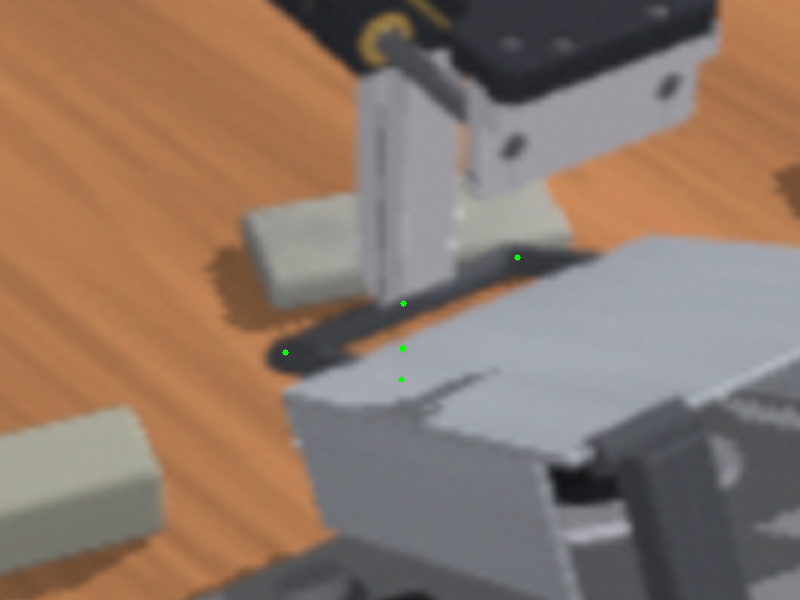

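View pics/d_wrist.png

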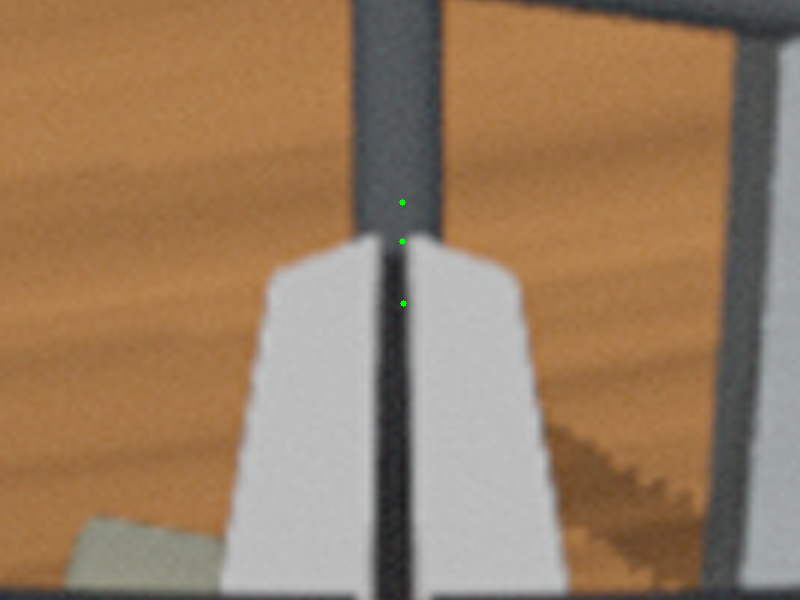

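The fixed cameras put the closed fingertips just above the bar: the bar fits z≈70 mm in every view, and the tips also appear at about z≈70. So I need to reopen and go about 14 mm lower, then check.

Emit:
{"method": "send_rows", "body": {"moves": "0.36 0 0 0 0; 0.36 0 0 0 0; 0.36 0 0 0 0; 0.36 0 0 0 0; 0.36 0 0.003 0 0; 0.36 0 0.004 0 0; 0.36 0 0.004 0 0; 0.36 0 0.003 0 0; 0.36 0 0 0 0; 0.36 0 0 0 0"}}

```text
time: 6.18
tool_pos: [0.5907, 0.0705, 0.0567]
ee_rot: [-1.571, 0.001, -0.173]
wrist_force: [0.1, -0.1, 0.4]
width: 0.0298
```

```bash
cat > zoom.py <<'E'
from h import *
import sys
# zoom.py name cam mx my mz [scale]
m=[.72786,.0467,-.1723]
n=sys.argv[2]; P=np.array([float(v) for v in sys.argv[3:6]])/1000; f=float(sys.argv[6]) if len(sys.argv)>6 else 5
p=snap(n); c=proj(p,m2w(P,m),n=='wrist')
h,w=600/f,800/f
M=np.array([[f,0,400-f*c[0]],[0,f,300-f*c[1]]])
im=cv2.warpAffine(p['image'][:,:,::-1],M,(800,600),flags=cv2.INTER_CUBIC)
cv2.imwrite('pics/'+sys.argv[1],im)
E
python3 zoom.py e1.png side -138.7 0 70; python3 zoom.py e2.png scene -138.7 0 70
```

View pics/e1.png

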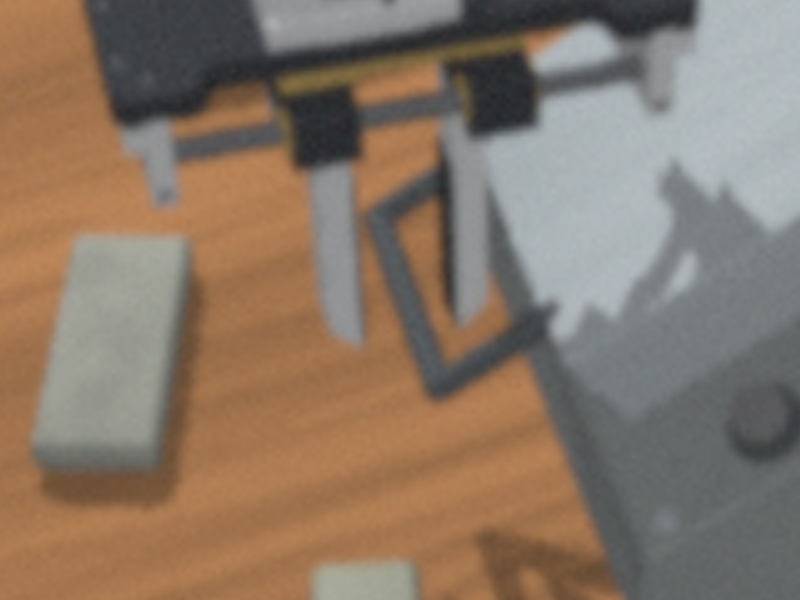

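View pics/e2.png

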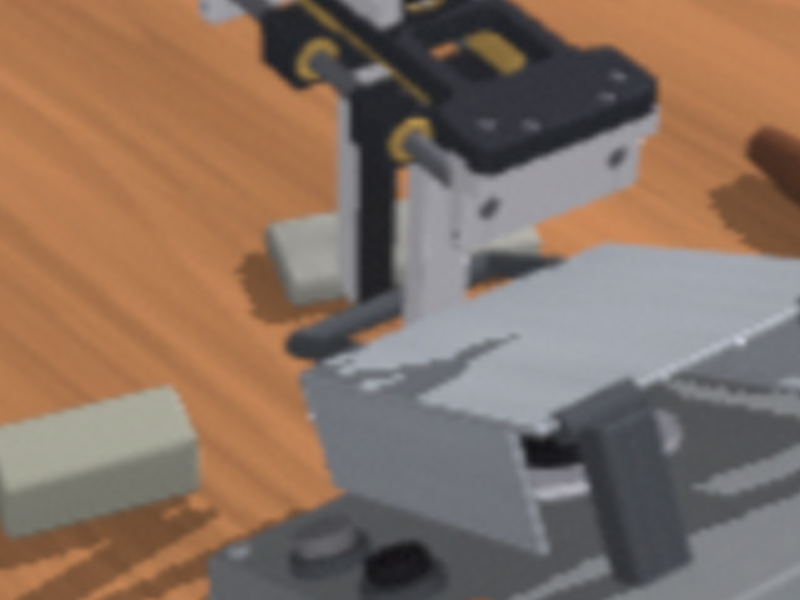

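Now the tips reach below the bar on both sides: in the side zoom they are at (360,345) and (455,322), with the bar's middle at (407,300). A little lower, then close.

Emit:
{"method": "send_rows", "body": {"moves": "0.36 0 0.003 0 0; 0.36 0 0.002 0 0; 0.36 0 0 0 0; 1 0 0 0 0; 1 0 0 0 0; 1 0 0 0 0; 1 0 0 0 0; 1 0 0 0 0; 1 0 0 0 0; 1 0 0 0 0"}}

```text
time: 7.12
tool_pos: [0.5917, 0.0704, 0.0527]
ee_rot: [-1.571, -0.002, -0.173]
wrist_force: [2.6, -0.8, 0.8]
width: 0.0089
```

```bash
python3 look.py p6;python3 zoom.py e3.png side -138.7 0 70
```

```text
time 7.1167
tool_pos [0.5917 0.0704 0.0527]
ee_rot [-1.5706 -0.0017 -0.1728]
wrist_force [ 2.5827 -0.7733  0.8317]
wrist_torque [-0.112  -0.3332  0.067 ]
width 0.0089
joint_positions [ 2.3400e-02  2.5950e-01  1.4712e+00 -2.0000e-04  1.4092e+00  1.9620e-01]
machine frame mm [-138.2   -0.    52.7] yaw -0.0282445677657282
```

View pics/e3.png

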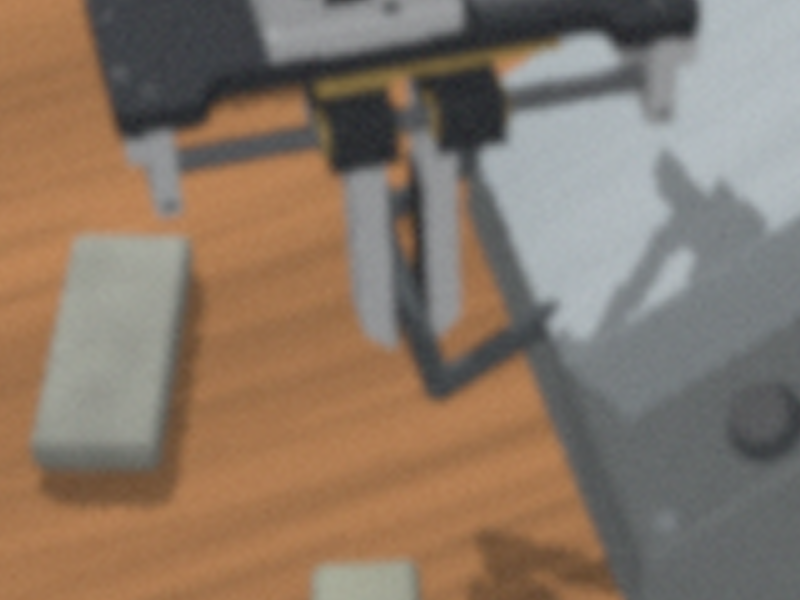

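Gripped, with the width at 8.9 mm. Now lifting along the arc.

Emit:
{"method": "send_rows", "body": {"moves": "1 -0.0027 -0.0048 0 0; 1 -0.0042 -0.0082 0 0; 1 -0.0051 -0.0118 0 0; 1 -0.0043 -0.0121 0 0; 1 -0.0038 -0.0142 0 0; 1 -0.0027 -0.0145 0 0; 1 -0.0015 -0.0146 0 0; 1 -0.0003 -0.0147 0 0; 1 0 0 0 0; 1 0 0 0 0"}}

```text
time: 8.0
tool_pos: [0.5676, 0.0743, 0.1482]
ee_rot: [-1.571, -0.003, -0.173]
wrist_force: [5.9, -0.9, -0.5]
width: 0.0091
```

```bash
python3 look.py p7;python3 zoom.py e4.png side -100 0 140 3
```

```text
time 8.0
tool_pos [0.5676 0.0743 0.1482]
ee_rot [-1.5709 -0.0034 -0.1731]
wrist_force [ 5.8889 -0.9087 -0.4613]
wrist_torque [-0.3187 -0.9727  0.0266]
width 0.0091
joint_positions [ 3.1700e-02  1.5050e-01  1.4059e+00 -8.0000e-04  1.5819e+00  2.0480e-01]
machine frame mm [-162.6   -0.3  148.2] yaw -0.0464576707815027
```

View pics/e4.png

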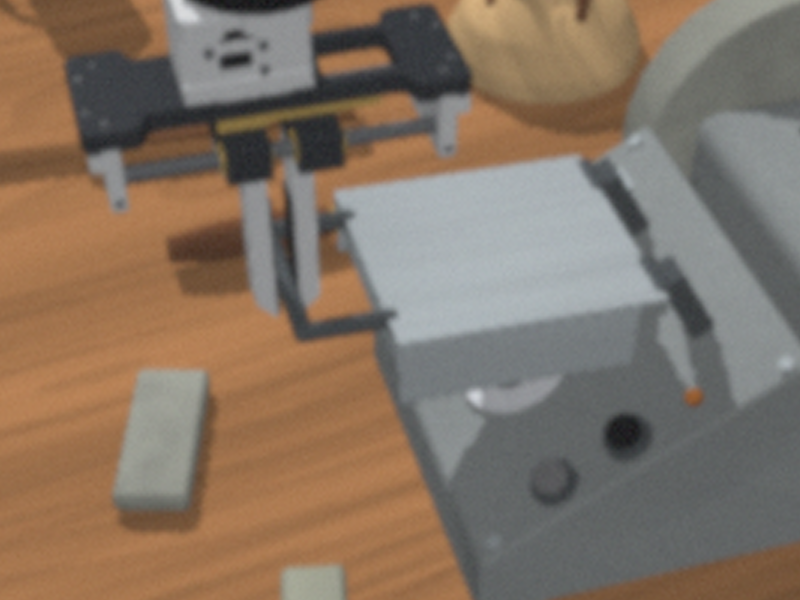

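Emit:
{"method": "send_rows", "body": {"moves": "1 0.0015 -0.0147 0 0; 1 0.0022 -0.0146 0 0; 1 0.0032 -0.0144 0 0; 1 0.0043 -0.0141 0 0; 1 0.0054 -0.0137 0 0; 1 0.0065 -0.0132 0 0; 1 0.0075 -0.0126 0 0; 1 0.0085 -0.012 0 0; 1 0.0094 -0.0113 0 0; 1 0 0 0 0"}}

```text
time: 8.88
tool_pos: [0.6153, 0.0662, 0.2662]
ee_rot: [-1.571, 0.002, -0.173]
wrist_force: [2.6, -0.5, -3.9]
width: 0.009
```

```bash
python3 look.py p8
```

```text
time 8.8833
tool_pos [0.6153 0.0662 0.2662]
ee_rot [-1.5709  0.0024 -0.1731]
wrist_force [ 2.6266 -0.4902 -3.881 ]
wrist_torque [-0.0866 -0.399   0.0161]
width 0.009
joint_positions [1.5400e-02 2.4360e-01 1.0642e+00 3.0000e-04 1.8361e+00 1.8870e-01]
machine frame mm [-1.142e+02 -1.000e-01  2.662e+02] yaw -0.04828627849046269
```

Emit:
{"method": "send_rows", "body": {"moves": "1 0.0103 -0.0105 0 0; 1 0.0111 -0.0096 0 0; 1 0.0119 -0.0087 0 0; 1 0.0093 -0.0059 0 0; 1 0.0097 -0.0053 0 0; 1 0.01 -0.0047 0 0; 1 0.0102 -0.0041 0 0; 1 0.0087 -0.003 0 0; 1 0.0087 -0.0025 0 0; 1 0 0 0 0"}}

```text
time: 9.72
tool_pos: [0.7023, 0.0517, 0.3218]
ee_rot: [-1.57, 0.004, -0.172]
wrist_force: [-1.1, 1.2, 2.9]
width: 0.0091
```

```bash
python3 look.py p9 ;python3 zoom.py e5.png scene 0 40 200 3;python3 zoom.py e6.png side 0 40 200 2.5; python3 zoom.py e7.png wrist -40 60 100 2
```

```text
time 9.7167
tool_pos [0.7023 0.0517 0.3218]
ee_rot [-1.57    0.0037 -0.1717]
wrist_force [-1.131   1.1515  2.9339]
wrist_torque [0.0787 0.3475 0.0323]
width 0.0091
joint_positions [-7.6000e-03  4.8490e-01  6.3570e-01  1.5000e-03  2.0245e+00  1.6470e-01]
machine frame mm [-26.1   0.6 321.8] yaw 0.03708771615750118
```

View pics/e5.png

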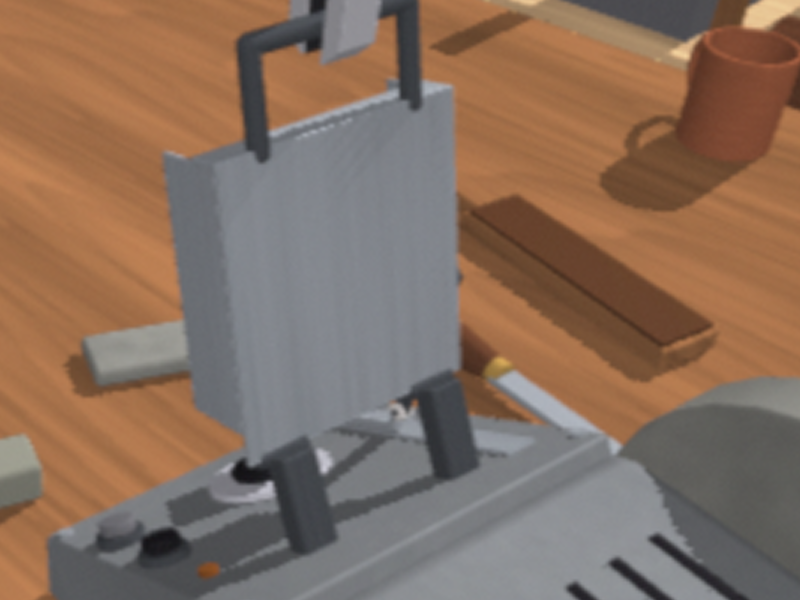

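View pics/e6.png

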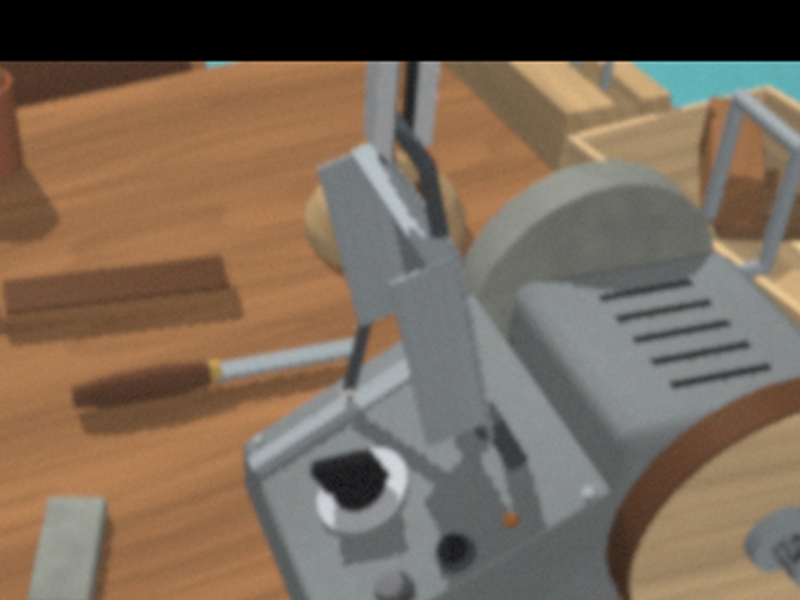

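View pics/e7.png

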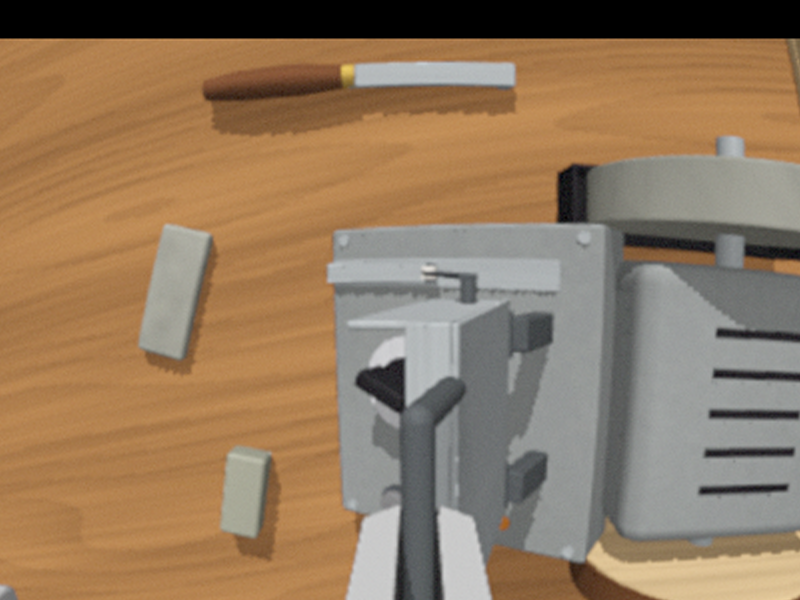

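Emit:
{"method": "send_rows", "body": {"moves": "1 0.0036 -0.0009 0 0; 1 0.0036 -0.0008 0 0; 1 0.0027 -0.0006 0 0; 1 0.0027 -0.0005 0 0; 1 0.0027 -0.0004 0 0; 1 0.0018 -0.0003 0 0; 1 0 0 0 0; 1 0 0 0 0; 1 0 0 0 0; 1 0 0 0 0"}}

```text
time: 10.7
tool_pos: [0.7201, 0.0483, 0.3258]
ee_rot: [-1.57, -0.001, -0.172]
wrist_force: [-0.7, 3.7, 2.6]
width: 0.0088
```

```bash
python3 look.py p10 ;python3 zoom.py e8.png scene 0 60 130 5;python3 zoom.py e9.png side 0 60 130 5; python3 zoom.py e10.png wrist 0 60 100 4
```

```text
time 10.7
tool_pos [0.7201 0.0483 0.3258]
ee_rot [-1.5703e+00 -5.0000e-04 -1.7240e-01]
wrist_force [-0.6697  3.6962  2.5697]
wrist_torque [ 0.748   0.3108 -0.0039]
width 0.0088
joint_positions [-1.1700e-02  5.3680e-01  5.5270e-01  5.0000e-04  2.0515e+00  1.6080e-01]
machine frame mm [-8.000e+00  2.000e-01  3.258e+02] yaw -0.0030743212396599088
```

View pics/e8.png

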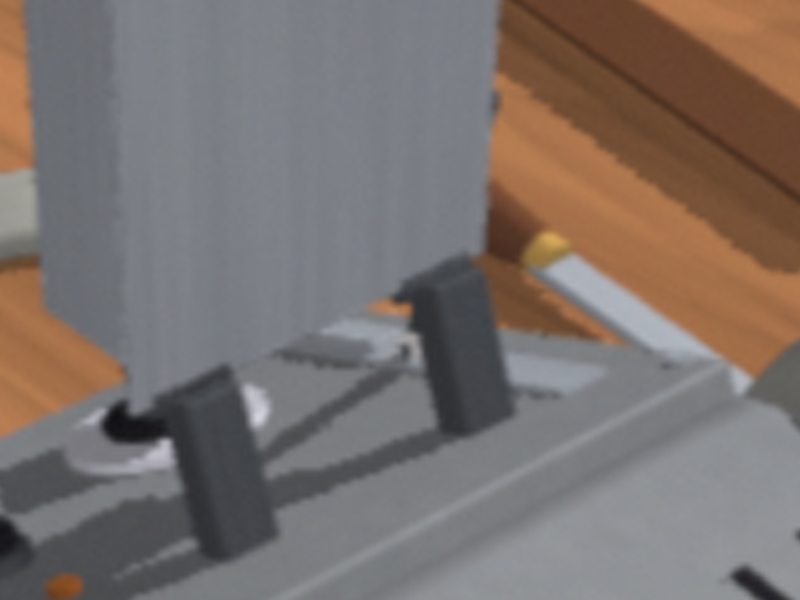

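View pics/e9.png

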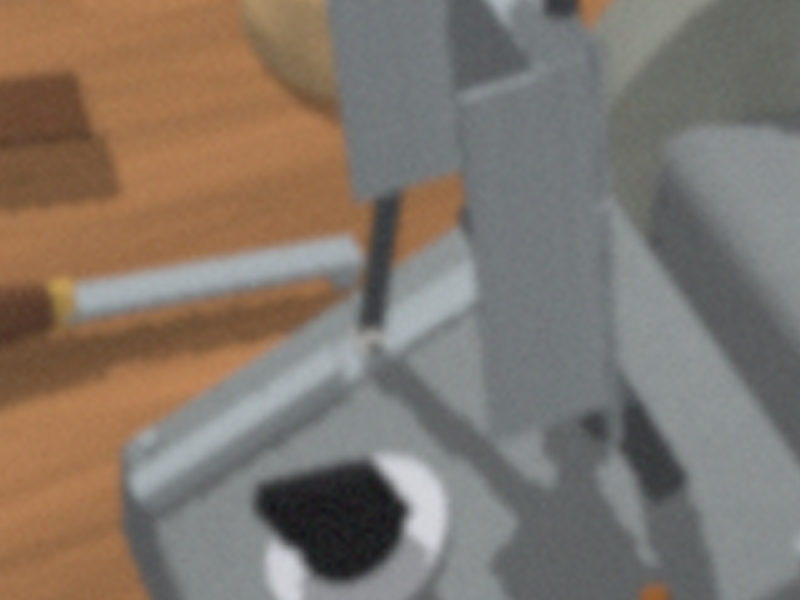

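View pics/e10.png

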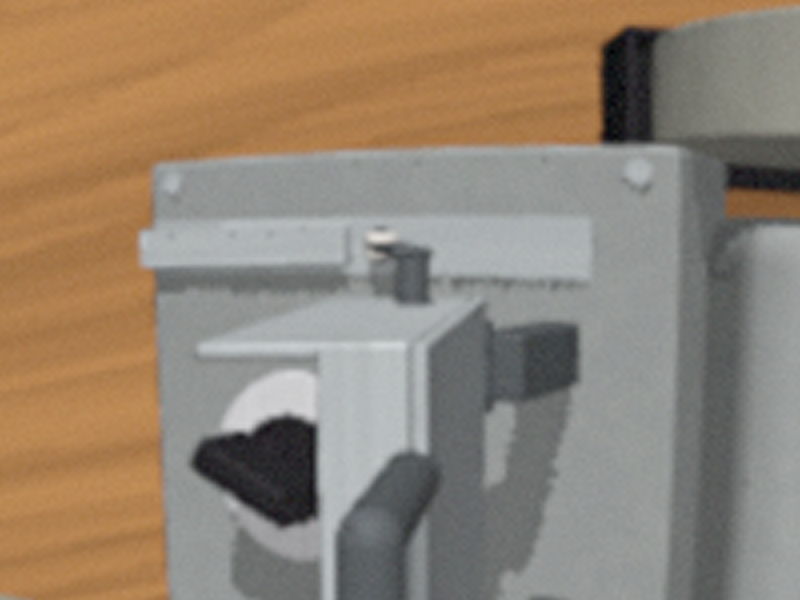

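The foot at (380,240) in the wrist zoom is past the rail's step at (350,245). Lowering onto the stay.

Emit:
{"method": "send_rows", "body": {"moves": "1 -0.0041 0.0007 0 0; 1 -0.0041 0.0008 0 0; 1 -0.0044 0.001 0 0; 1 -0.0045 0.001 0 0; 1 -0.0044 0.0012 0 0; 1 -0.0044 0.0012 0 0; 1 -0.0044 0.0014 0 0; 1 -0.0044 0.0015 0 0; 1 0 0 0 0; 1 0 0 0 0"}}

```text
time: 11.68
tool_pos: [0.6856, 0.054, 0.3163]
ee_rot: [-1.571, 0.001, -0.173]
wrist_force: [2.0, 5.2, 0.5]
width: 0.009
```

```bash
python3 look.py p11 ;python3 zoom.py e11.png side -20 0 130 4; python3 zoom.py e12.png wrist 0 60 100 4
```

```text
time 11.6833
tool_pos [0.6856 0.054  0.3163]
ee_rot [-1.5709e+00  6.0000e-04 -1.7280e-01]
wrist_force [1.9901 5.2263 0.5319]
wrist_torque [ 0.7766 -0.5154  0.0506]
width 0.009
joint_positions [-0.0038  0.4318  0.7212  0.      1.9891  0.1689]
machine frame mm [-4.290e+01 -1.000e-01  3.163e+02] yaw -0.026595238305770562
```

View pics/e11.png

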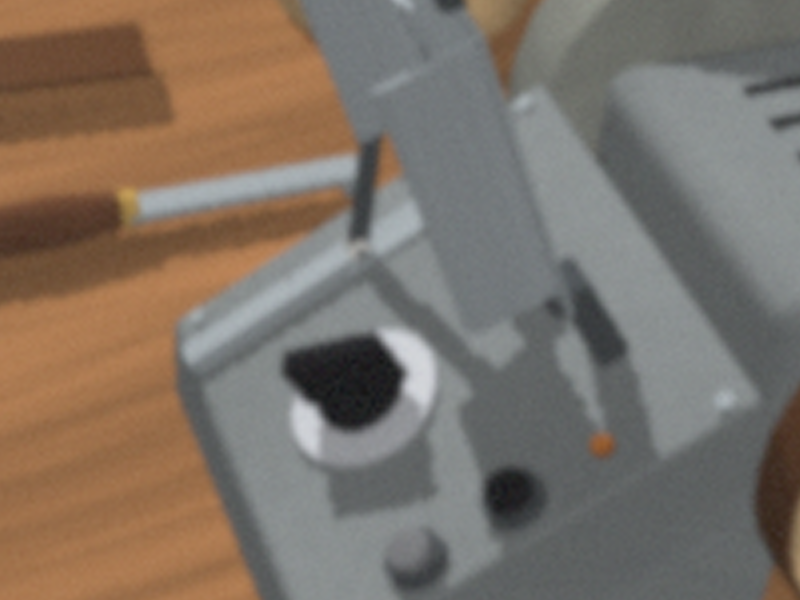

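View pics/e12.png

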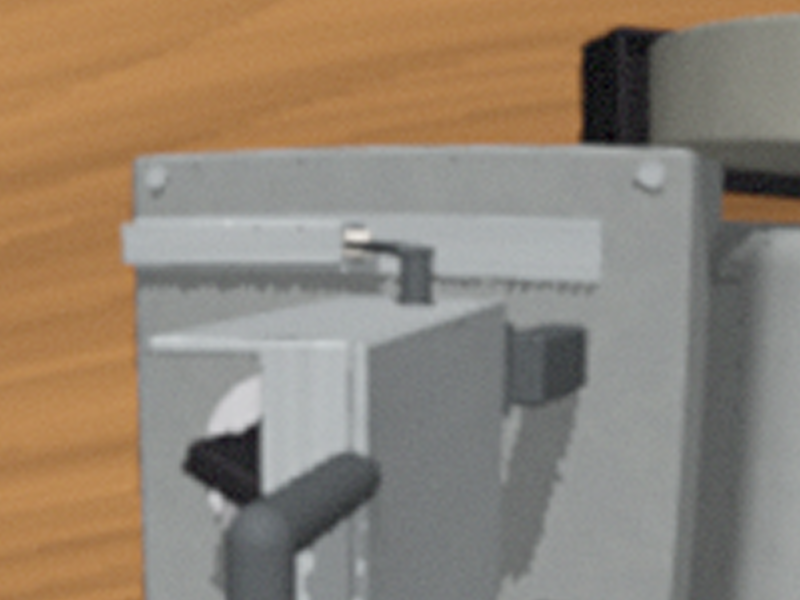

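The foot now sits against the step. A final nudge down, then let go.

Emit:
{"method": "send_rows", "body": {"moves": "1 -0.001 0.0003 0 0; 1 -0.001 0.0004 0 0; 1 0 0 0 0; 0.9 0 0 0 0; 0.8 0 0 0 0; 0.7 0 0 0 0; 0.6 0 0 0 0; 0.5 0 0 0 0; 0.5 0 0 0 0; 0.5 0 0 0 0"}}

```text
time: 12.62
tool_pos: [0.6836, 0.0536, 0.3159]
ee_rot: [-1.572, 0.001, -0.174]
wrist_force: [-0.4, 0.4, -0.8]
width: 0.0234
```

```bash
python3 look.py p12 ;python3 zoom.py e13.png side -20 0 200 3; python3 zoom.py e14.png wrist 0 0 200 2
```

```text
time 12.6167
tool_pos [0.6836 0.0536 0.3159]
ee_rot [-1.5717e+00  8.0000e-04 -1.7380e-01]
wrist_force [-0.4347  0.3608 -0.7796]
wrist_torque [-0.0096  0.0419 -0.009 ]
width 0.0234
joint_positions [-4.1000e-03  4.2650e-01  7.2940e-01 -9.0000e-04  1.9867e+00  1.6940e-01]
machine frame mm [-44.8  -0.8 315.9] yaw -0.08705221855116402
```

View pics/e13.png

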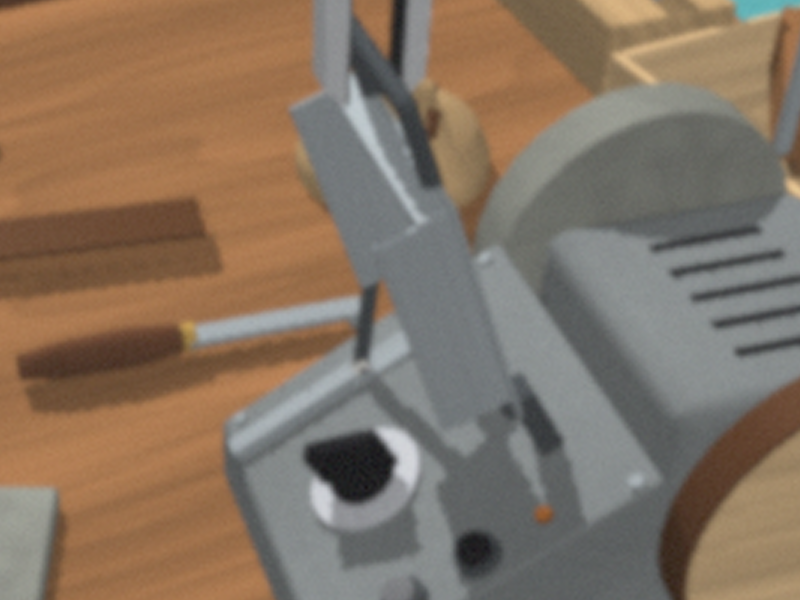

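View pics/e14.png

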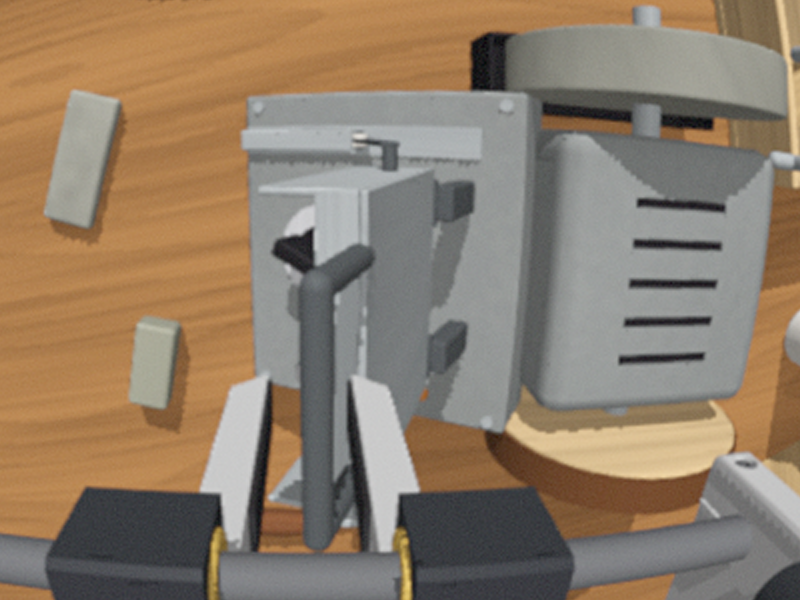

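Emit:
{"method": "send_rows", "body": {"moves": "0.5 0 -0.01 0 0; 0.5 0 -0.015 0 0; 0.5 0 -0.015 0 0; 0.5 0 -0.01 0 0; 0.5 -0.02 0 0 0; 0.5 -0.03 0 0 0; 0.5 -0.03 0 0 0; 0.5 -0.03 0 0 0; 0.5 -0.015 0 0 0; 0.5 0 0 0 0"}}

```text
time: 13.55
tool_pos: [0.558, 0.0764, 0.3688]
ee_rot: [-1.57, -0.003, -0.172]
wrist_force: [0.4, -0.3, -0.2]
width: 0.0235
```

```bash
cat > sel.py <<'E'
from h import *
from scipy.optimize import minimize_scalar
import sys
m=[.72786,.0467,-.1723]
ux=np.array([np.cos(np.pi/6),0,.5]); nn=np.array([-.5,0,np.cos(np.pi/6)]); yy=np.array([0,1.,0])
O=np.array([-90+65*ux[0],0,45+65*.5])
def bar(phi,h,dx,dy): # point in machine mm
    c,s=np.cos(phi),np.sin(phi); a=c*ux+s*yy; b=-s*ux+c*yy
    return O+h*nn+dx*a+dy*b
if __name__=='__main__':
  for n in sys.argv[2:]:
    p=snap(n); fi=n=='wrist'
    d=imaging.landmark_of(p,'selector_nose'); print(n,[(np.round(e['centre'],1),round(e['conf'],2)) for e in d][:2])
    if d:
        ph=np.radians(np.arange(-180,180,2)); e=[np.linalg.norm(proj(p,m2w(bar(a,38,26,0)/1000,m),fi)-d[0]['centre']) for a in ph]
        i=int(np.argmin(e)); print(' phi',np.degrees(ph[i]),'err px',round(e[i],1))
    f=5; c=proj(p,m2w(bar(0,24,0,0)/1000,m),fi)
    im=cv2.warpAffine(p['image'][:,:,::-1],np.array([[f,0,400-f*c[0]],[0,f,300-f*c[1]]]),(800,600),flags=cv2.INTER_CUBIC)
    for k in range(12):
        q=proj(p,m2w(bar(np.radians(30*k),38,26,0)/1000,m),fi); q=(q-c)*f+[400,300]
        cv2.circle(im,tuple(int(v) for v in q),2,(0,255,0),-1); cv2.putText(im,str(30*k),tuple(int(v) for v in q),0,.4,(0,0,255),1)
    cv2.imwrite('pics/%s_%s.png'%(sys.argv[1],n),im)
E
python3 look.py p13; python3 sel.py s1 side wrist
```

```text
time 13.55
tool_pos [0.558  0.0764 0.3688]
ee_rot [-1.5701 -0.0032 -0.1716]
wrist_force [ 0.443  -0.2588 -0.2161]
wrist_torque [0.0112 0.0687 0.0436]
width 0.0235
joint_positions [0.0354 0.1462 0.9744 0.     2.0177 0.207 ]
machine frame mm [-1.724e+02  2.000e-01  3.688e+02] yaw 0.04105194770167833
side [(array([356. , 154.8]), 0.94)]
 phi -20.0 err px 2.4
wrist [(array([410.7, 177.6]), 0.63)]
 phi -18.0 err px 0.3
```

View pics/s1_side.png

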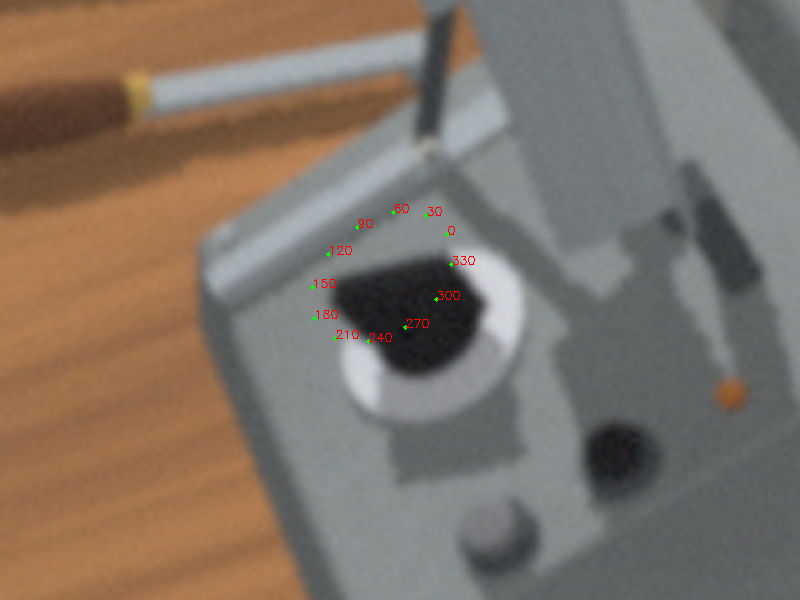

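View pics/s1_wrist.png

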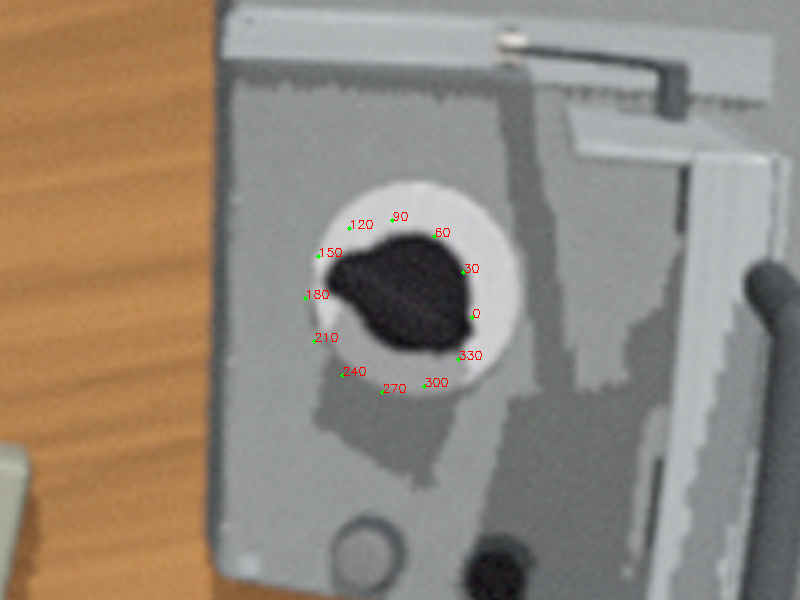

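```bash
cat > wf.py <<'E'
from sel import *
def draw(tag,n,phi,f=6):
    p=snap(n); fi=n=='wrist'; c=proj(p,m2w(bar(0,24,0,0)/1000,m),fi)
    im=cv2.warpAffine(p['image'][:,:,::-1],np.array([[f,0,400-f*c[0]],[0,f,300-f*c[1]]]),(800,600),flags=cv2.INTER_CUBIC)
    def pl(P,col):
        q=(proj(p,m2w(np.array(P)/1000,m),fi)-c)*f+[400,300]; cv2.polylines(im,[np.int32(np.round(q))],True,col,1)
    t=np.linspace(0,2*np.pi,60)
    pl([bar(a,4,34,0) for a in t],(0,255,0)); pl([bar(a,10,20,0) for a in t],(0,255,255))
    for h in (10,38): pl([bar(phi,h,*v) for v in [(-24,-6.5),(-24,6.5),(14,6.5),(26,1),(26,-1),(14,-6.5)]],(0,0,255))
    pl([[-90,110,45],[-90,-110,45],[83.2,-110,145],[83.2,110,145]],(255,0,0))
    cv2.imwrite('pics/%s_%s.png'%(tag,n),im)
if __name__=='__main__':
    for n in sys.argv[3:]: draw(sys.argv[1],n,np.radians(float(sys.argv[2])))
E
python3 wf.py w1 160 side wrist
```

```text
(no output)
```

View pics/w1_side.png

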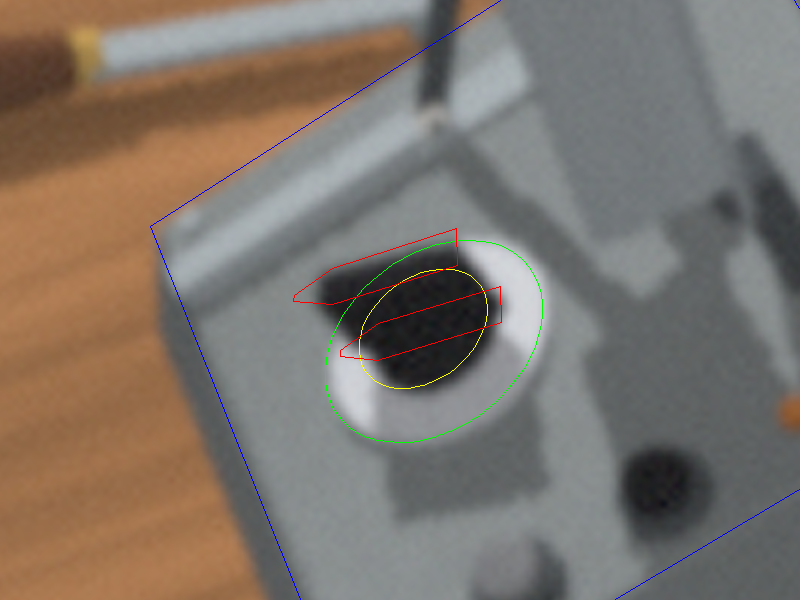

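View pics/w1_wrist.png

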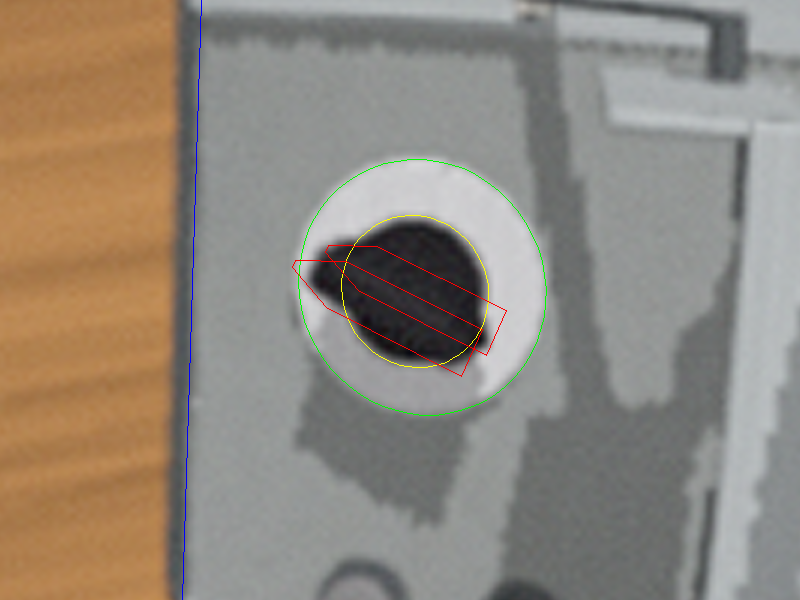

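```bash
sed -i 's/for h in (10,38)/for h in HH/; s/^from sel import \*/from sel import *\nHH=(10,26)/' wf.py; python3 wf.py w2 150 side wrist; python3 wf.py w3 158 side wrist; python3 -c "
import cv2,numpy as np
for n in ['side','wrist']:
    cv2.imwrite('pics/w23_%s.png'%n,np.hstack([cv2.imread('pics/w%d_%s.png'%(k,n))[180:480,230:600] for k in (2,3)]))"
```

```text
(no output)
```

View pics/w23_side.png

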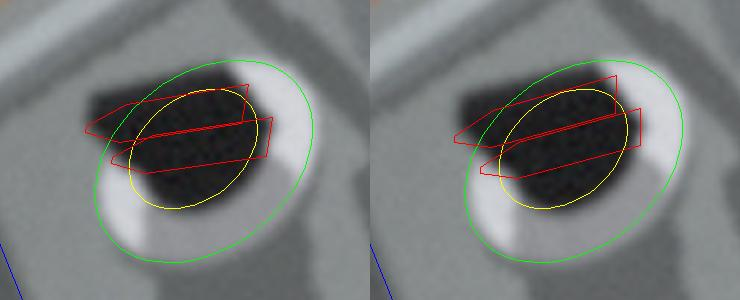

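View pics/w23_wrist.png

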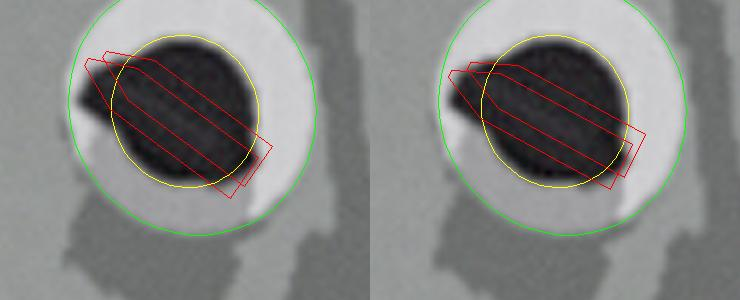

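```bash
sed -i 's/^HH=.*/HH=(10,38)/' wf.py; python3 wf.py w2 -20 side wrist; python3 wf.py w3 -30 side wrist; python3 -c "
import cv2,numpy as np
for n in ['side','wrist']:
    cv2.imwrite('pics/w23_%s.png'%n,np.hstack([cv2.imread('pics/w%d_%s.png'%(k,n))[180:480,230:600] for k in (2,3)]))"
python3 - <<'E'
from h import *
for n in ['side','wrist','scene']:
    p=snap(n)
    for t in ['selector_nose','selector_grip','selector_plate']: print(n,t,[(np.round(d['centre'],1).tolist(),round(d['conf'],2)) for d in imaging.landmark_of(p,t)][:2])
E
```

```text
side selector_nose [([357.0, 155.0], 0.62), ([344.2, 164.5], 0.21)]
side selector_grip [([343.5, 166.3], 0.79)]
side selector_plate [([352.8, 172.0], 0.86)]
wrist selector_nose [([413.7, 177.4], 0.63)]
wrist selector_grip [([396.5, 170.1], 0.61)]
wrist selector_plate [([399.0, 167.2], 0.58)]
scene selector_nose []
scene selector_grip [([374.0, 217.6], 0.46)]
scene selector_plate [([380.7, 225.1], 0.52)]
```

View pics/w23_side.png

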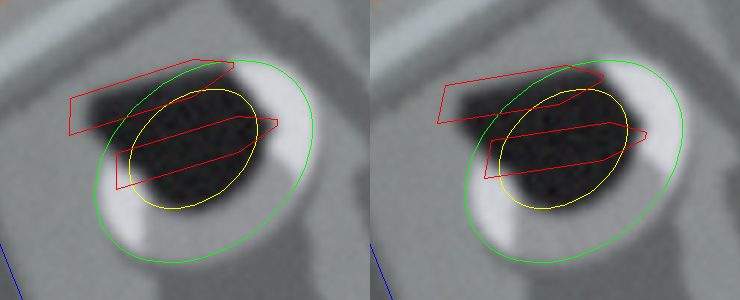

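View pics/w23_wrist.png

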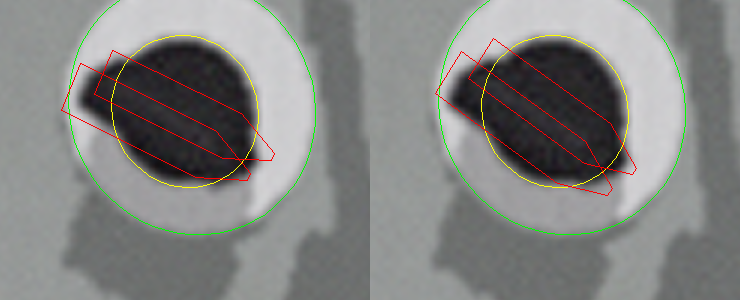

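Emit:
{"method": "send_rows", "body": {"moves": "-1 0 0.02 0.004 0; -1 0 0.03 0.004 0; -1 0 0.03 0.004 0; -1 0 0.03 0.004 0; -1 0 0.03 0.004 0; -1 0 0.03 0.004 0; -1 0 0.03 0.004 0; -1 0 0.025 0 0; -1 0 0.01 0 0; -1 0 0 0 0"}}

```text
time: 15.68
tool_pos: [0.5635, 0.1032, 0.1277]
ee_rot: [-1.573, 0.006, -0.173]
wrist_force: [-0.1, -0.2, -0.3]
width: 0.0869
```

```bash
python3 look.py p14; cat > mark.py <<'E'
from sel import *
# mark.py out cam scale  : marks predicted +x finger tip corners for several tip z
out,n,f=sys.argv[1],sys.argv[2],float(sys.argv[3])
o=robot.get_obs(); t=o['tool_pos']; R=Ro.from_euler('xyz',o['ee_rot']).as_matrix()
p=snap(n); fi=n=='wrist'; c0=proj(p,m2w(bar(0,24,0,0)/1000,m),fi)
im=cv2.warpAffine(p['image'][:,:,::-1],np.array([[f,0,400-f*c0[0]],[0,f,300-f*c0[1]]]),(800,600),flags=cv2.INTER_CUBIC)
for ty,col in ((.019,(0,0,255)),(0,(0,255,0)),(-.01,(255,0,0))):
    P=np.array([t+R@np.array([x,ty,z]) for x,z in [(.047,-.008),(.0595,-.008),(.0595,.008),(.047,.008)]])
    q=(proj(p,P,fi)-c0)*f+[400,300]; cv2.polylines(im,[np.int32(np.round(q))],True,col,1)
cv2.imwrite('pics/'+out,im)
E
python3 mark.py k1.png side 3; python3 mark.py k2.png wrist 2
```

```text
time 15.6833
tool_pos [0.5635 0.1032 0.1277]
ee_rot [-1.5726  0.0064 -0.1727]
wrist_force [-0.1243 -0.2343 -0.2862]
wrist_torque [-0.0101 -0.0345  0.0107]
width 0.0869
joint_positions [ 8.2200e-02  1.6820e-01  1.4268e+00 -1.0000e-04  1.5532e+00  2.5490e-01]
machine frame mm [-171.6   27.5  127.7] yaw -0.022492465678011796
```

View pics/k1.png

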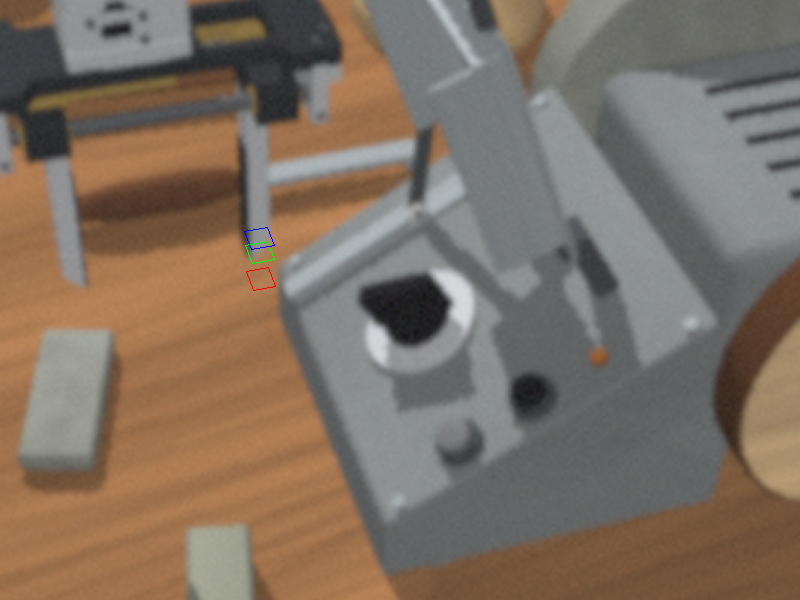

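View pics/k2.png

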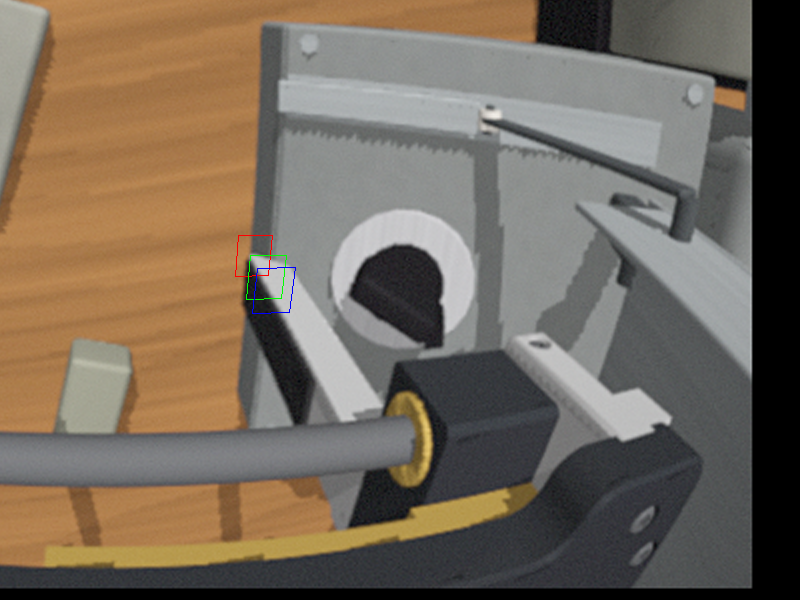

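```bash
python3 - <<'E'
from sel import *
import numpy as np
hx,hy=6.3,8
c30=.866
ax=-49  # axis x at contact height
for lab,sgn,al in (('ccw push on square end',1,range(156,290,15)),):
  for A in al:
    a=np.radians(A); r=15
    A_=np.array([c30*np.cos(a),np.sin(a)]); T=sgn*np.array([-c30*np.sin(a),np.cos(a)]) # tangent in horizontal
    # face line point (pushed face is on -T side)
    f=r*A_ -6.5*np.array([-c30*np.sin(a),np.cos(a)])*sgn
    # horizontal normal to bar dir
    n=np.array([-A_[1],A_[0]])*sgn; n/=np.linalg.norm(n)
    d=hx*abs(n[0])+hy*abs(n[1])
    c=f-d*n
    print(A,'finger centre',np.round(c+[ax,0],1),'TCP x',round(c[0]+ax-53.2,1),'y',round(c[1],1))
E
python3 look.py p15
```

```text
156 finger centre [-54.   20.9] TCP x -107.2 y 20.9
171 finger centre [-59.3  17.6] TCP x -112.5 y 17.6
186 finger centre [-63.6  13.5] TCP x -116.8 y 13.5
201 finger centre [-67.1   9.7] TCP x -120.3 y 9.7
216 finger centre [-69.4   4.2] TCP x -122.6 y 4.2
231 finger centre [-69.5  -2. ] TCP x -122.7 y -2.0
246 finger centre [-67.6  -7.9] TCP x -120.8 y -7.9
261 finger centre [-63.9 -12.8] TCP x -117.1 y -12.8
276 finger centre [-60.2 -16.2] TCP x -113.4 y -16.2
time 15.7833
tool_pos [0.5661 0.1033 0.1322]
ee_rot [-1.5705e+00 -1.4000e-03 -1.7290e-01]
wrist_force [-0.2689 -0.119   0.3487]
wrist_torque [-0.0091 -0.0166  0.003 ]
width 0.0931
joint_positions [ 8.2000e-02  1.6550e-01  1.4207e+00 -1.0000e-04  1.5539e+00  2.5490e-01]
machine frame mm [-169.1   28.   132.2] yaw -0.03435170126980389
```

Emit:
{"method": "send_rows", "body": {"moves": "-1 0.002 0.015 0 0; -1 0.005 0.015 0 0; -1 0.008 0.01 0 0; -1 0.01 0.005 0 0; -1 0.01 0.002 0 0; -1 0.01 0 0 0; -1 0.006 0 0 0; -1 0.002 0 0 0; -1 0 0 0 0; -1 0 0 0 0"}}

```text
time: 16.62
tool_pos: [0.6185, 0.0936, 0.0847]
ee_rot: [-1.571, -0.002, -0.174]
wrist_force: [1.2, -3.1, 0.3]
width: 0.094
```

```bash
python3 look.py p16; python3 mark.py k3.png side 4; python3 mark.py k4.png wrist 3
```

```text
time 16.6167
tool_pos [0.6185 0.0936 0.0847]
ee_rot [-1.5713 -0.0016 -0.1738]
wrist_force [ 1.165  -3.1258  0.2862]
wrist_torque [-0.2941  0.0061 -0.2708]
width 0.094
joint_positions [ 6.000e-02  3.002e-01  1.354e+00 -8.000e-04  1.486e+00  2.339e-01]
machine frame mm [-115.8   27.4   84.7] yaw -0.08619068298970337
```

View pics/k3.png

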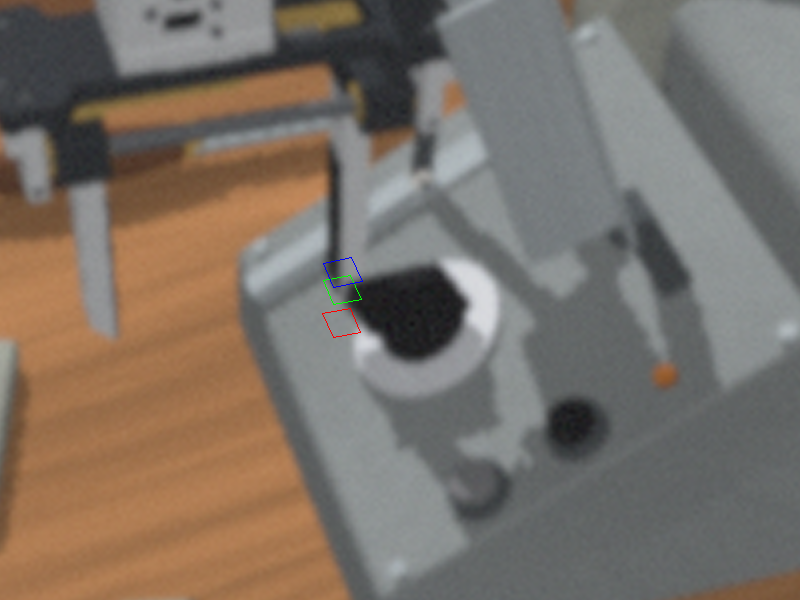

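View pics/k4.png

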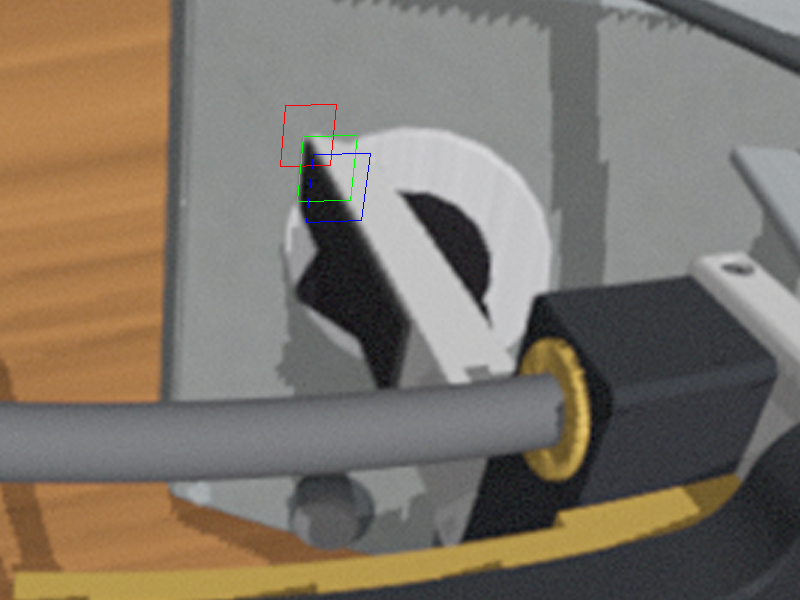

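Contact shows about 3 N in −y. The gripper body's left side is likely rubbing the stay, so I'll move off to the right at once.

Emit:
{"method": "send_rows", "body": {"moves": "-1 -0.001 0 -0.002 0; -1 -0.001 0 -0.002 0; -1 0 0 -0.002 0; -1 0 0 0 0; -1 0 0 0 0; -1 0 0 0 0; -1 0 0 0 0; -1 0 0 0 0; -1 0 0 0 0; -1 0 0 0 0"}}

```text
time: 17.55
tool_pos: [0.6143, 0.0898, 0.0841]
ee_rot: [-1.569, 0.001, -0.172]
wrist_force: [-1.5, 5.4, 1.9]
width: 0.0938
```

```bash
python3 look.py p17; python3 zoom.py k5.png side 0 40 160 4; python3 zoom.py k6.png scene 0 40 160 4
```

```text
time 17.55
tool_pos [0.6143 0.0898 0.0841]
ee_rot [-1.5692e+00  1.1000e-03 -1.7190e-01]
wrist_force [-1.5072  5.3976  1.8984]
wrist_torque [0.9113 0.3621 0.2051]
width 0.0938
joint_positions [0.0529 0.292  1.3655 0.0018 1.4848 0.2246]
machine frame mm [-119.3   23.    84.1] yaw 0.02501750423434009
```

View pics/k5.png

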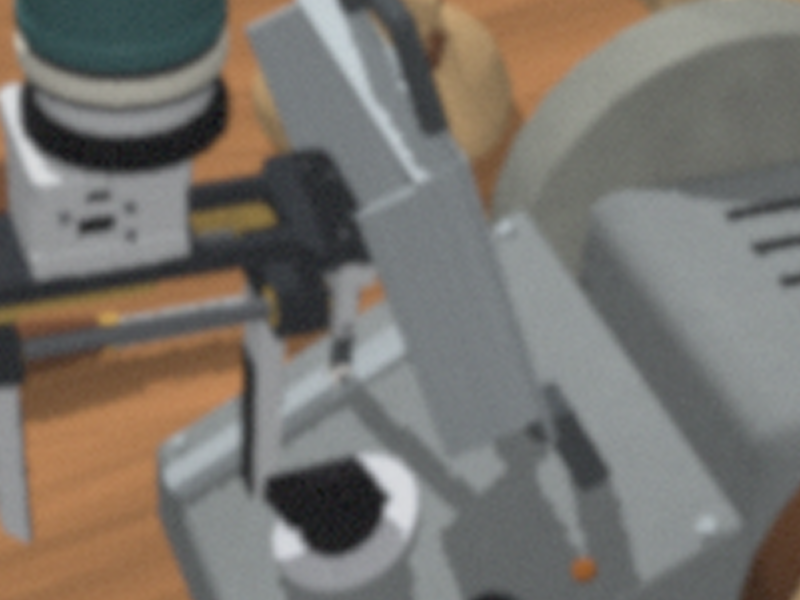

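View pics/k6.png

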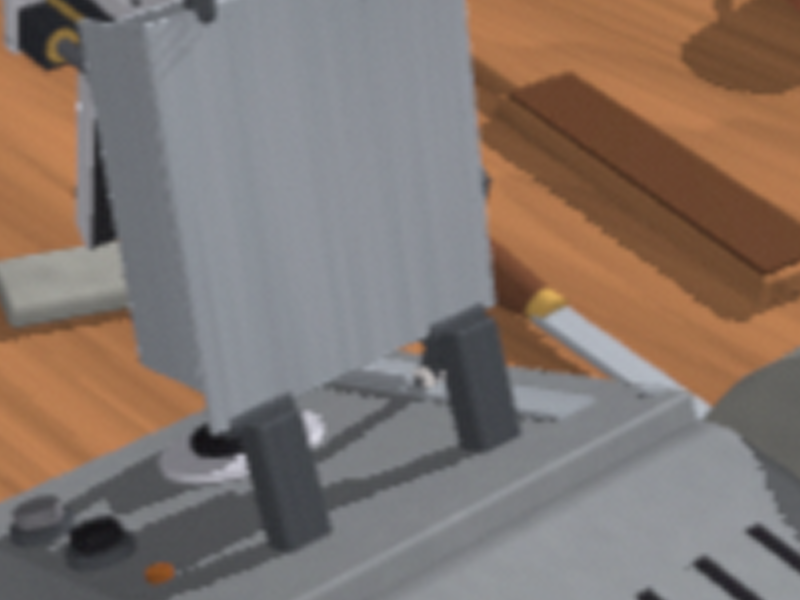

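Emit:
{"method": "send_rows", "body": {"moves": "-1 0 0 -0.003 0; -1 0 0 -0.003 0; -1 -0.001 0 -0.003 0; -1 -0.002 0 -0.004 0; -1 -0.001 0 -0.004 0; -1 -0.001 0 -0.004 0; -1 0 0 -0.004 0; -1 0 0 0 0; -1 0 0 0 0; -1 0 0 0 0"}}

```text
time: 18.48
tool_pos: [0.6058, 0.0639, 0.0843]
ee_rot: [-1.572, -0.001, -0.174]
wrist_force: [0.7, -0.3, 0.2]
width: 0.0941
```

```bash
python3 look.py p18; python3 zoom.py k7.png side -30 20 120 5
```

```text
time 18.4833
tool_pos [0.6058 0.0639 0.0843]
ee_rot [-1.572e+00 -8.000e-04 -1.739e-01]
wrist_force [ 0.7093 -0.2687  0.163 ]
wrist_torque [-0.014   0.0199 -0.004 ]
width 0.0941
joint_positions [ 1.2800e-02  2.6610e-01  1.3977e+00 -1.3000e-03  1.4772e+00  1.8680e-01]
machine frame mm [-123.2   -4.    84.3] yaw -0.08994576821776812
```

View pics/k7.png

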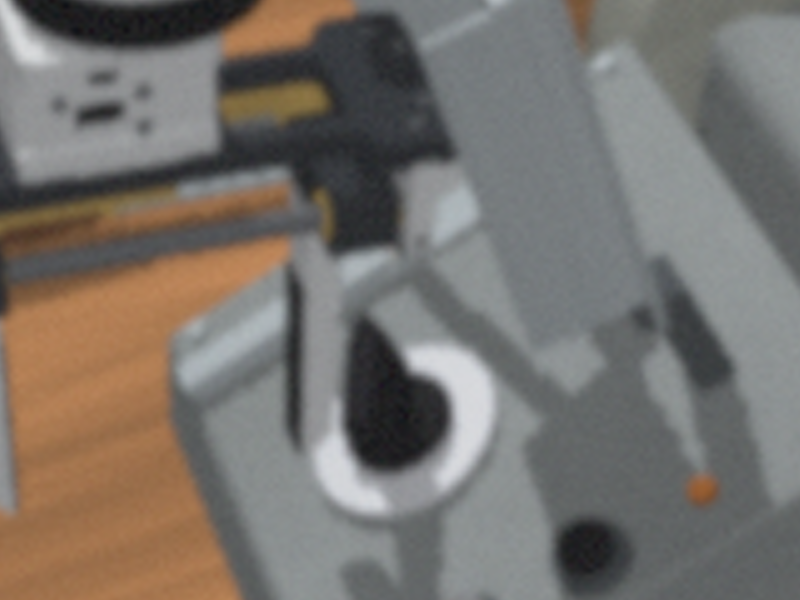

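Emit:
{"method": "send_rows", "body": {"moves": "-1 0.001 0 -0.004 0; -1 0.002 0 -0.004 0; -1 0.002 0 -0.003 0; -1 0.003 0 -0.002 0; -1 0.003 0 -0.001 0; -1 0.002 0 0 0; -1 0 0 0 0; -1 0 0 0 0; -1 0 0 0 0; -1 0 0 0 0"}}

```text
time: 19.37
tool_pos: [0.6113, 0.0505, 0.0845]
ee_rot: [-1.57, 0.011, -0.171]
wrist_force: [-14.1, 5.1, 9.6]
width: 0.0938
```

```bash
python3 look.py p19; python3 zoom.py k8.png side -30 20 120 5
```

```text
time 19.3667
tool_pos [0.6113 0.0505 0.0845]
ee_rot [-1.57    0.0107 -0.1713]
wrist_force [-14.1031   5.0798   9.6285]
wrist_torque [0.768  2.1605 0.2453]
width 0.0938
joint_positions [-0.0114  0.2831  1.3759  0.0025  1.493   0.1597]
machine frame mm [-115.5  -16.2   84.5] yaw 0.05875574106166173
```

View pics/k8.png

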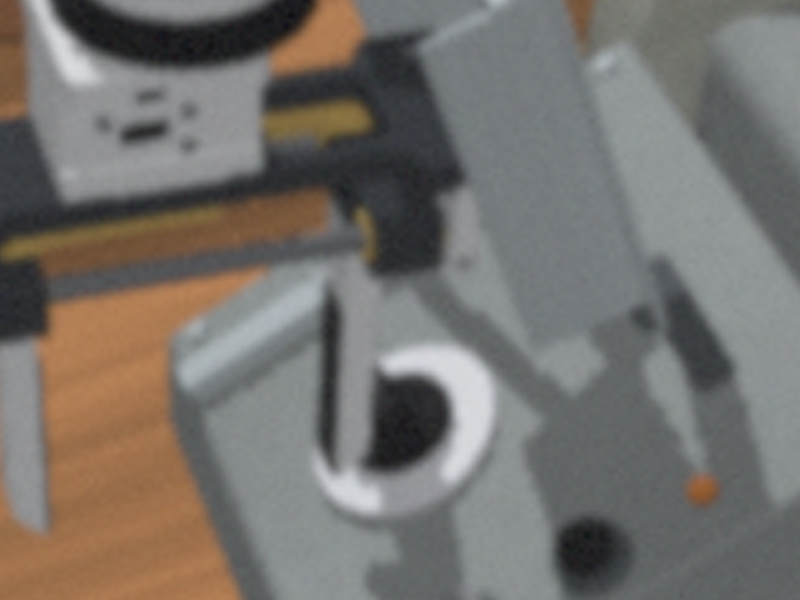

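Emit:
{"method": "send_rows", "body": {"moves": "-1 -0.005 0 0 0; -1 -0.008 0 0 0; -1 -0.01 0 0 0; -1 -0.01 0 0 0; -1 -0.01 0 0 0; -1 -0.005 0 0 0; -1 0 0 0 0; -1 0 0 0 0; -1 0 0 0 0; -1 0 0 0 0"}}

```text
time: 20.25
tool_pos: [0.569, 0.057, 0.0842]
ee_rot: [-1.571, -0.001, -0.173]
wrist_force: [-0.1, -0.6, -0.2]
width: 0.0943
```

```bash
python3 look.py p20; python3 sel.py s2 side wrist; for a in 90 120; do python3 wf.py w$a $a side wrist;done;  python3 -c "
import cv2,numpy as np
for n in ['side','wrist']:
    cv2.imwrite('pics/w24_%s.png'%n,np.hstack([cv2.imread('pics/w%d_%s.png'%(k,n))[100:500,210:610] for k in (90,120)]))"
```

```text
time 20.25
tool_pos [0.569  0.057  0.0842]
ee_rot [-1.5709e+00 -5.0000e-04 -1.7300e-01]
wrist_force [-0.0528 -0.614  -0.1515]
wrist_torque [0.0177 0.0652 0.0028]
width 0.0943
joint_positions [ 8.0000e-04  1.8630e-01  1.4943e+00 -2.0000e-04  1.4605e+00  1.7380e-01]
machine frame mm [-158.2  -17.1   84.2] yaw -0.03896588644709814
side [(array([334.2, 148.8]), 0.65)]
 phi 90.0 err px 0.8
wrist [(array([490., 191.]), 0.81)]
 phi 96.00000000000001 err px 1.3
```

View pics/w24_side.png

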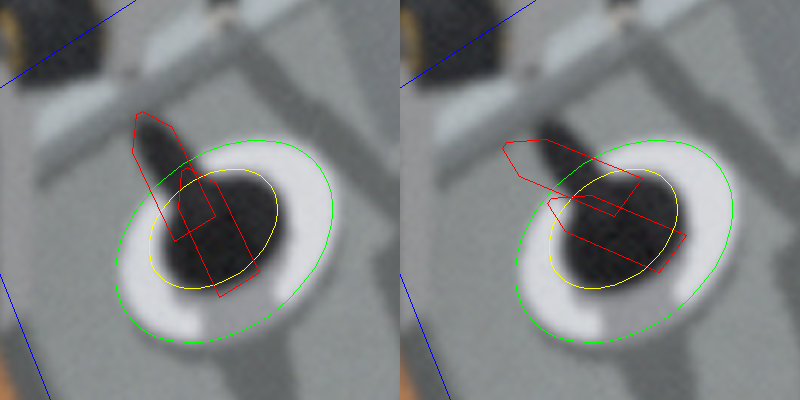

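View pics/w24_wrist.png

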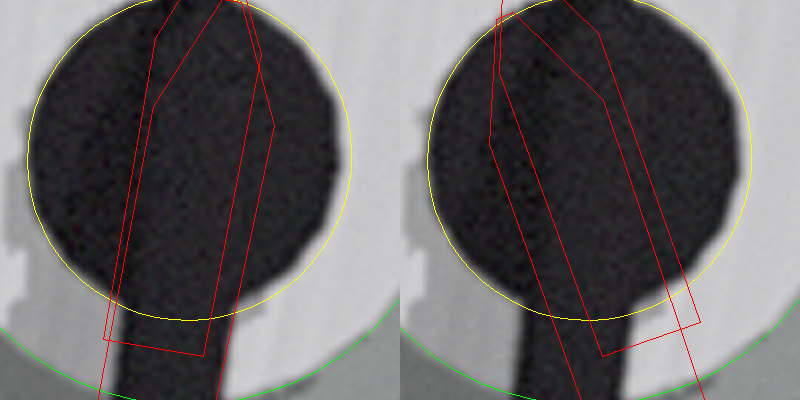

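The nose is now at about 93°. To confirm this is the end stop, I'll push once more, harder.

Emit:
{"method": "send_rows", "body": {"moves": "-1 0.008 0 -0.001 0; -1 0.012 0 0 0; -1 0.012 0 0 0; -1 0.008 0 0 0; -1 0.004 0 0 0; -1 0.003 0 0 0; -1 0.003 0 0 0; -1 0.002 0 0 0; -1 0 0 0 0; -1 0 0 0 0"}}

```text
time: 21.48
tool_pos: [0.6153, 0.0469, 0.0834]
ee_rot: [-1.573, 0.01, -0.173]
wrist_force: [-11.0, -1.5, 4.7]
width: 0.0939
```

```bash
python3 look.py p21; python3 sel.py s3 side
```

```text
time 21.4833
tool_pos [0.6153 0.0469 0.0834]
ee_rot [-1.5734  0.0104 -0.173 ]
wrist_force [-11.0223  -1.4909   4.7476]
wrist_torque [-0.126   1.7811 -0.1465]
width 0.0939
joint_positions [-1.5300e-02  2.9210e-01  1.3669e+00 -1.0000e-03  1.4933e+00  1.5770e-01]
machine frame mm [-111.   -19.1   83.4] yaw -0.03817345745734124
side [(array([328.1, 155.1]), 0.55)]
 phi 122.0 err px 0.4
```

View pics/s3_side.png

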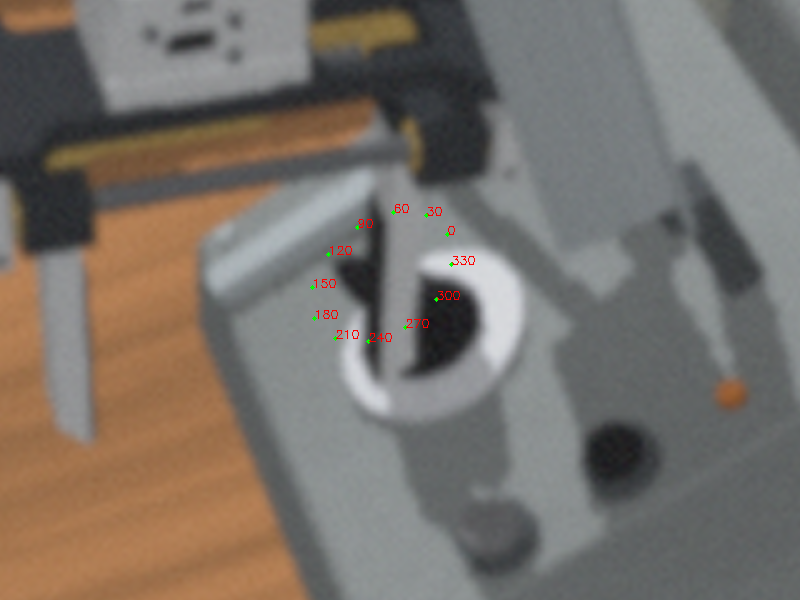

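It moved on to about 122°, so that was one click short of the stop. Pushing further.

Emit:
{"method": "send_rows", "body": {"moves": "-1 0.002 0 0 0; -1 0.002 0 0 0; -1 0.002 0 0 0; -1 0.001 0 0 0; -1 0 0 0 0; -1 0 0 0 0; -1 0 0 0 0; -1 0 0 0 0; -1 0 0 0 0; -1 0 0 0 0"}}

```text
time: 22.42
tool_pos: [0.6161, 0.0467, 0.084]
ee_rot: [-1.574, 0.024, -0.172]
wrist_force: [-26.9, 0.0, 14.1]
width: 0.0933
```

```bash
python3 look.py p22; python3 sel.py s4 side
```

```text
time 22.4167
tool_pos [0.6161 0.0467 0.084 ]
ee_rot [-1.5744  0.0237 -0.172 ]
wrist_force [-2.69204e+01  1.38000e-02  1.40946e+01]
wrist_torque [ 0.1079  4.1682 -0.012 ]
width 0.0933
joint_positions [-1.6100e-02  3.0360e-01  1.3513e+00  1.0000e-04  1.5107e+00  1.5580e-01]
machine frame mm [-110.1  -19.1   84. ] yaw 0.018333421335894
side [(array([328.6, 155.1]), 0.53), (array([356.9,  29.2]), 0.53)]
 phi 119.99999999999999 err px 0.2
```

View pics/s4_side.png

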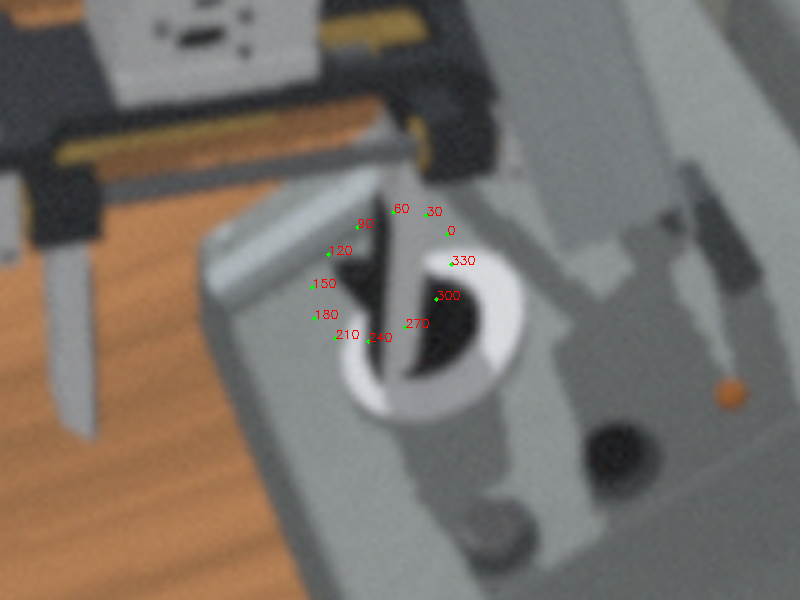

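```bash
python3 - <<'E'
import numpy as np
hx,hy=6.3,8; c30=.866; ax=-49
def fc(A,r):
    a=np.radians(A); A_=np.array([c30*np.cos(a),np.sin(a)]); t=-np.array([-c30*np.sin(a),np.cos(a)])
    f=r*A_-6.5*t; n=-np.array([-A_[1],A_[0]]); n/=np.linalg.norm(n)
    return f-(hx*abs(n[0])+hy*abs(n[1]))*n+[ax,0]
for N in range(126,20,-10):
    a=fc(N,14); b=fc(N+180,15)
    print(N,'nose: TCP',np.round(a-[53.2,0],1),'  square: TCP',np.round(b-[53.2,0],1))
E
```

```text
126 nose: TCP [-122.     2.4]   square: TCP [-81.9  -3.2]
116 nose: TCP [-120.8    6.3]   square: TCP [-83.2  -7.2]
106 nose: TCP [-118.8    9.7]   square: TCP [-85.4 -10.7]
96 nose: TCP [-116.    12.6]   square: TCP [-88.3 -13.6]
86 nose: TCP [-113.7   14.8]   square: TCP [-90.7 -15.8]
76 nose: TCP [-112.4   16.8]   square: TCP [-92.2 -17.8]
66 nose: TCP [-110.6   18.6]   square: TCP [-94.2 -19.5]
56 nose: TCP [-108.3   20. ]   square: TCP [-96.6 -20.8]
46 nose: TCP [-105.5   21. ]   square: TCP [-99.5 -21.7]
36 nose: TCP [-102.2   21.3]   square: TCP [-102.9  -21.9]
26 nose: TCP [-98.7  20.7]   square: TCP [-106.5  -21.2]
```

27 N with no further motion, and 150° from where it started, so the selector began at the sixth place and is now at the stop (nose ≈124°). Backing off and going round to the nose for the clockwise turn.

Emit:
{"method": "send_rows", "body": {"moves": "-1 -0.008 0 0 0; -1 -0.012 0 0 0; -1 -0.015 0 0 0; -1 -0.012 -0.003 0 0; -1 0 -0.004 0.007 0; -1 0 0 0.007 0; -1 0 0 0.007 0; -1 0 0 0 0; -1 0 0 0 0; -1 0 0 0 0"}}

```text
time: 23.35
tool_pos: [0.5842, 0.0749, 0.0907]
ee_rot: [-1.571, 0.0, -0.172]
wrist_force: [-0.2, -0.3, -0.5]
width: 0.0936
```

```bash
python3 look.py p23; python3 sel.py s5 side wrist; python3 wf.py w5 125 side
```

```text
time 23.35
tool_pos [0.5842 0.0749 0.0907]
ee_rot [-1.5712e+00  4.0000e-04 -1.7240e-01]
wrist_force [-0.18   -0.345  -0.4943]
wrist_torque [-0.0408 -0.0304 -0.0078]
width 0.0936
joint_positions [ 3.1400e-02  2.1930e-01  1.4417e+00 -3.0000e-04  1.4810e+00  2.0380e-01]
machine frame mm [-146.4    3.1   90.7] yaw -0.007920923759703706
side [(array([331.1, 155.2]), 0.84)]
 phi 114.00000000000001 err px 2.0
wrist [(array([444.4, 221.4]), 0.78), (array([461.7, 249.4]), 0.57)]
 phi 124.0 err px 2.7
```

View pics/w5_side.png

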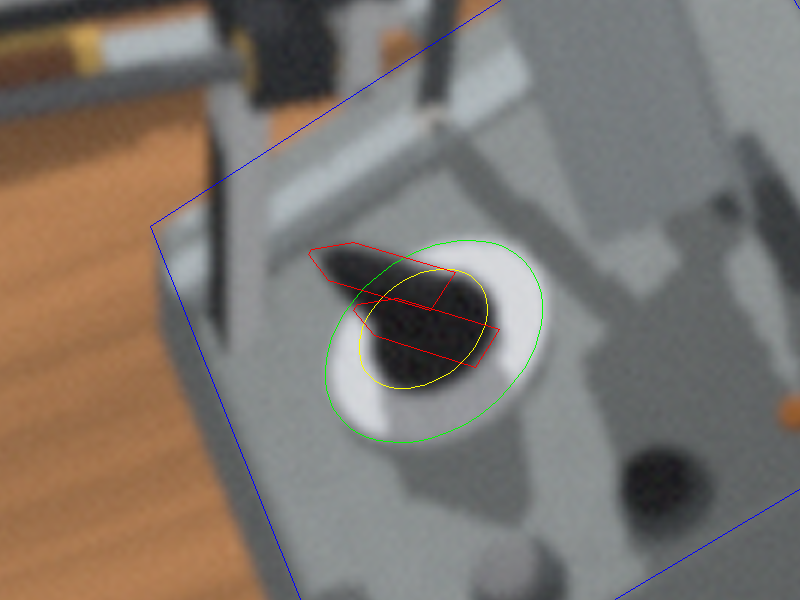

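View pics/s5_wrist.png

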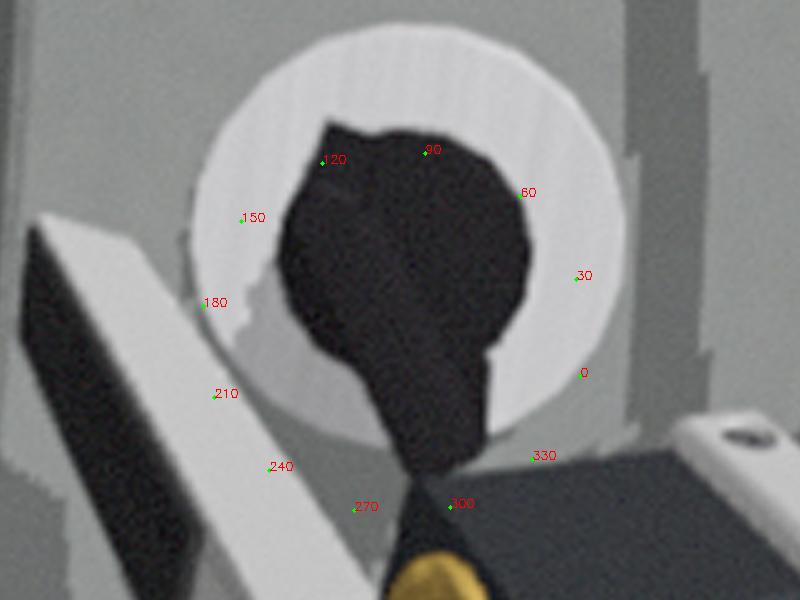

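Emit:
{"method": "send_rows", "body": {"moves": "-1 0.008 0 0.001 0; -1 0.008 0 0.001 0; -1 0.006 0 0.001 0; -1 0.003 0 0.001 0; -1 0.002 0 0.003 0; -1 0.002 0 0.003 0; -1 0.002 0 0.002 0; -1 0.001 0 0.001 0; -1 0 0 0 0; -1 0 0 0 0"}}

```text
time: 24.43
tool_pos: [0.6153, 0.0819, 0.0915]
ee_rot: [-1.573, 0.006, -0.173]
wrist_force: [-8.6, -1.0, 6.0]
width: 0.094
```

```bash
python3 look.py p24; python3 sel.py s6 side wrist
```

```text
time 24.4333
tool_pos [0.6153 0.0819 0.0915]
ee_rot [-1.5726  0.006  -0.173 ]
wrist_force [-8.562  -1.0182  5.9781]
wrist_torque [-0.1993  1.345  -0.1009]
width 0.094
joint_positions [ 4.1300e-02  2.9160e-01  1.3512e+00 -5.0000e-04  1.5051e+00  2.1440e-01]
machine frame mm [-116.9   15.4   91.5] yaw -0.04245800667465148
side [(array([337.2, 148.4]), 0.55)]
 phi 80.0 err px 0.3
wrist [(array([421.3, 239.5]), 0.68)]
 phi 92.0 err px 1.0
```

View pics/s6_side.png

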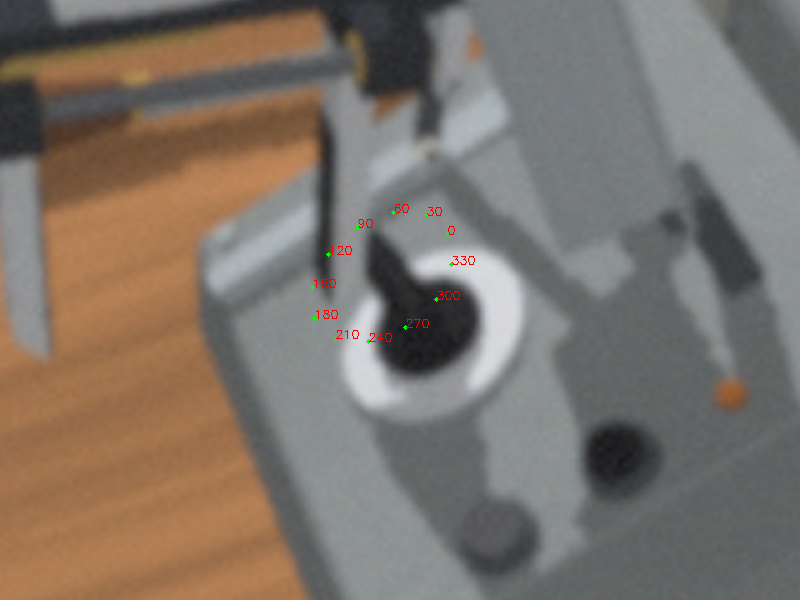

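View pics/s6_wrist.png

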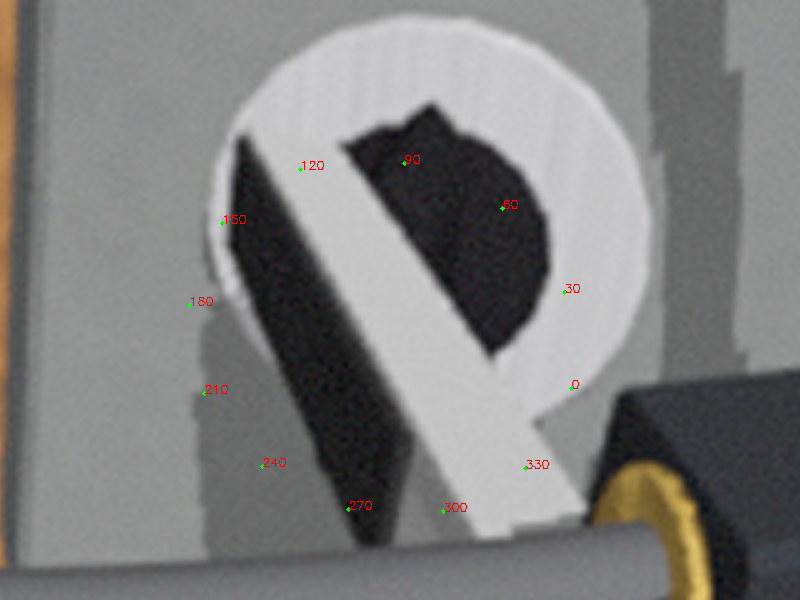

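Emit:
{"method": "send_rows", "body": {"moves": "-1 0.001 0 0.0005 0; -1 0.001 0 0.0005 0; -1 0.001 0 0.0005 0; -1 0.001 0 0.0005 0; -1 0 0 0 0; -1 0 0 0 0; -1 0 0 0 0; -1 0 0 0 0; -1 0 0 0 0; -1 0 0 0 0"}}

```text
time: 25.47
tool_pos: [0.62, 0.0837, 0.0908]
ee_rot: [-1.571, 0.005, -0.173]
wrist_force: [-7.1, -0.3, 3.4]
width: 0.0941
```

```bash
python3 look.py p25; python3 sel.py s7 side wrist
```

```text
time 25.4667
tool_pos [0.62   0.0837 0.0908]
ee_rot [-1.5714  0.0052 -0.1727]
wrist_force [-7.1115 -0.339   3.3873]
wrist_torque [ 0.024   1.1016 -0.0571]
width 0.0941
joint_positions [4.3300e-02 3.0170e-01 1.3396e+00 5.0000e-04 1.5055e+00 2.1600e-01]
machine frame mm [-112.6   18.    90.8] yaw -0.025141044224788446
side [(array([340.1, 144.7]), 0.69)]
 phi 64.0 err px 2.3
wrist [(array([432.3, 250.4]), 0.91)]
 phi 66.0 err px 1.5
```

View pics/s7_wrist.png

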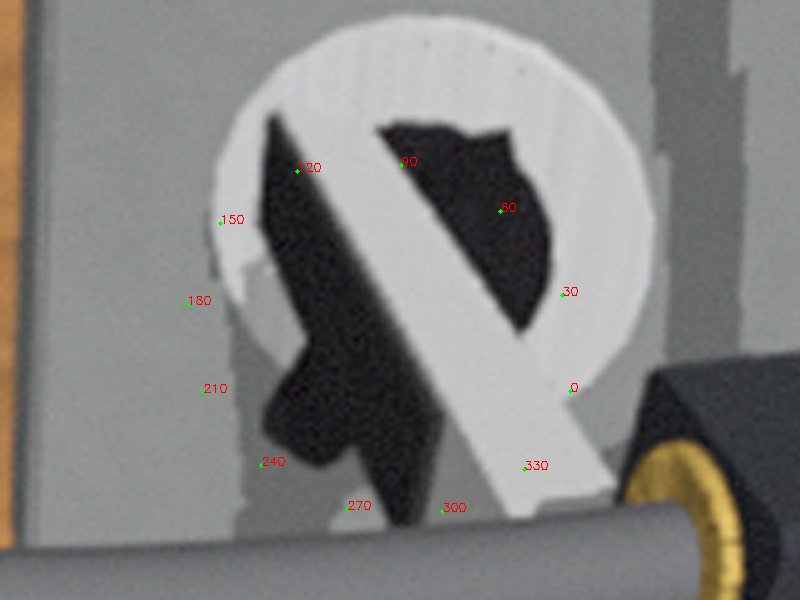

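View pics/s7_side.png

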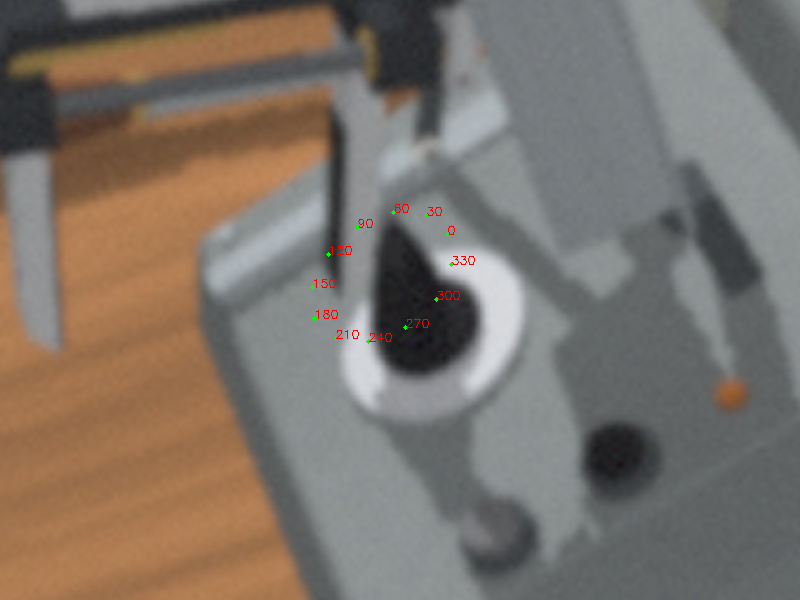

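Emit:
{"method": "send_rows", "body": {"moves": "-1 0.001 0 0.0005 0; -1 0.001 0 0.0005 0; -1 0.001 0 0.0005 0; -1 0.001 0 0.0005 0; -1 0 0 0 0; -1 0 0 0 0; -1 0 0 0 0; -1 0 0 0 0; -1 0 0 0 0; -1 0 0 0 0"}}

```text
time: 26.5
tool_pos: [0.6265, 0.0847, 0.0909]
ee_rot: [-1.571, -0.0, -0.173]
wrist_force: [-1.5, 0.7, -0.0]
width: 0.0938
```

```bash
python3 look.py p26; python3 sel.py s8 side wrist
```

```text
time 26.5
tool_pos [0.6265 0.0847 0.0909]
ee_rot [-1.5706e+00 -1.0000e-04 -1.7280e-01]
wrist_force [-1.466   0.7172 -0.0056]
wrist_torque [0.0941 0.1462 0.0241]
width 0.0938
joint_positions [4.4600e-02 3.1180e-01 1.3266e+00 2.0000e-04 1.5030e+00 2.1740e-01]
machine frame mm [-106.4   20.1   90.9] yaw -0.028853401907756437
side [(array([348.9, 147.4]), 0.72)]
 phi 28.0 err px 0.2
wrist [(array([437.4, 269.6]), 0.91)]
 phi 36.0 err px 1.3
```

View pics/s8_wrist.png

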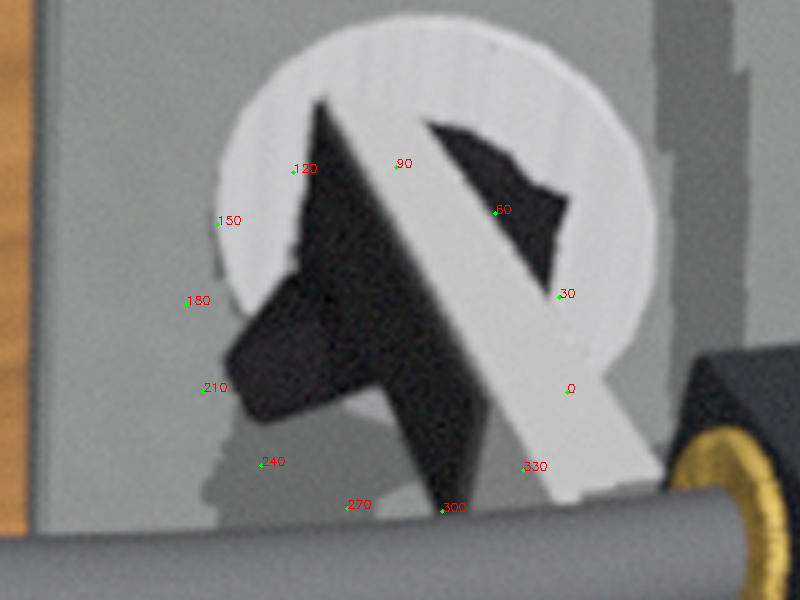

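View pics/s8_side.png

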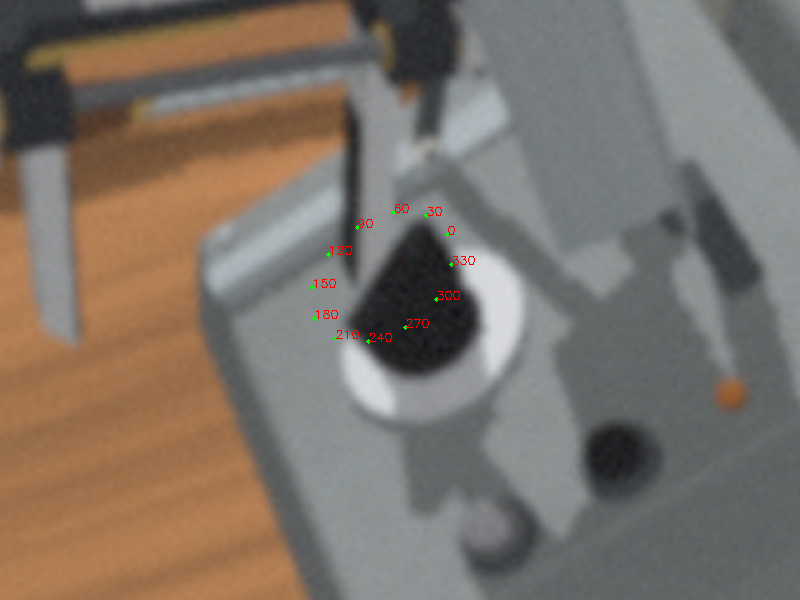

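The third click has gone through: nose ≈32° and contact force ≈0. Retreating straight back.

Emit:
{"method": "send_rows", "body": {"moves": "-1 -0.005 0 -0.001 0; -1 -0.008 0 -0.001 0; -1 -0.012 0 0 0; -1 -0.015 0 0 0; -1 -0.02 0 0 0; -1 -0.02 0 0 0; -1 -0.02 -0.01 0 0; -1 -0.01 -0.02 0 0; -1 0 -0.02 0 0; -1 0 0 0 0"}}

```text
time: 27.53
tool_pos: [0.5191, 0.1019, 0.1461]
ee_rot: [-1.569, -0.009, -0.172]
wrist_force: [1.4, 0.1, -0.0]
width: 0.094
```

```bash
python3 look.py p27; python3 sel.py s9 side wrist; python3 wf.py w9 30 wrist side; python3 zoom.py k9.png side -20 0 180 2.5
```

```text
time 27.5333
tool_pos [0.5191 0.1019 0.1461]
ee_rot [-1.5687 -0.0092 -0.1724]
wrist_force [ 1.4121  0.0666 -0.0212]
wrist_torque [ 0.0149 -0.0119  0.0225]
width 0.094
joint_positions [ 8.6800e-02  5.0600e-02  1.5191e+00 -3.0000e-04  1.5625e+00  2.5920e-01]
machine frame mm [-215.1   18.5  146.1] yaw -0.007804625332760945
side [(array([350.7, 145.4]), 0.77)]
 phi 24.000000000000004 err px 2.6
wrist [(array([529. , 228.3]), 0.62)]
 phi 38.0 err px 1.7
```

View pics/w9_wrist.png

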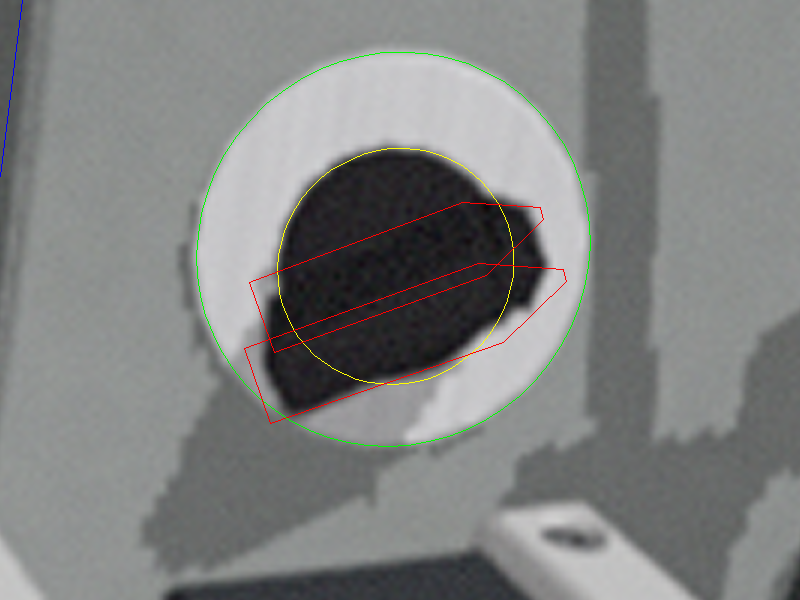

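View pics/w9_side.png

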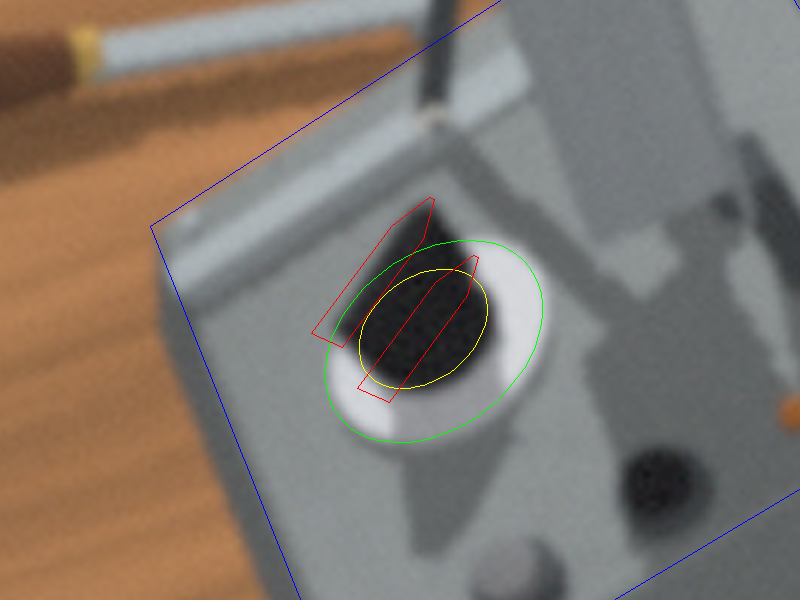

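View pics/k9.png

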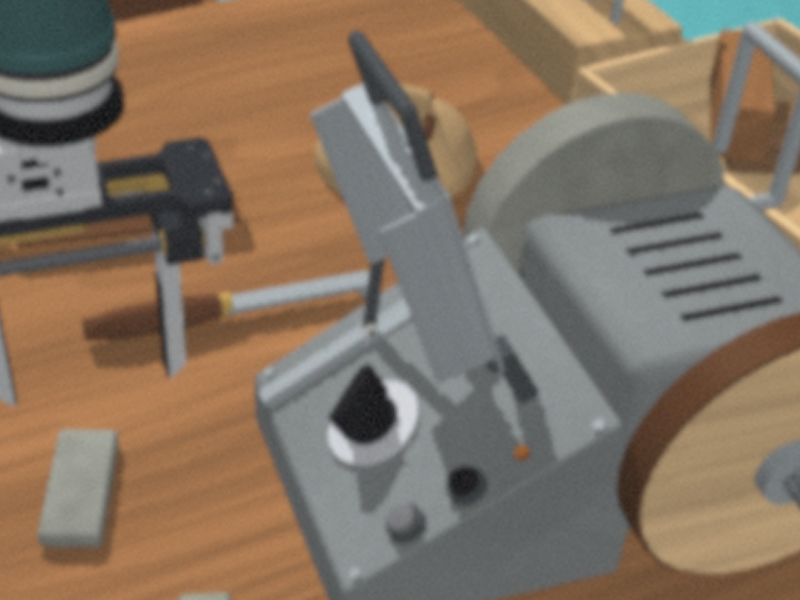

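```bash
python3 - <<'E'
from h import *
p=snap('side','fin_side.png')
a=cv2.imread('pics/side0.png'); b=cv2.imread('pics/fin_side.png')
d=cv2.absdiff(a,b).max(2)
for n,(u,v) in {'slip':(233,200),'paste':(283,263)}.items(): print(n,d[v-30:v+30,u-20:u+20].mean(), imaging.landmark_of(p,'slip_stone' if n=='slip' else 'paste_bar')[:1])
print(robot.get_obs()['wrist_force'])
print(order.close_job())
E
```

```text
slip 2.8608333333333333 [{'centre': [232.7, 198.2], 'conf': 0.93}]
paste 2.5975 [{'centre': [283.2, 264.0], 'conf': 0.81}]
[-0.6405494  -0.49938725  0.9220767 ]
the job is handed in; nothing more can be done
None
```

The job is done and handed in at about 28 s: the hood stands propped open and the selector is three clicks clockwise from off.

- **Hood:** I lifted it by the handle to about 1.94 rad, and the stay's foot dropped behind the step. I then lowered it onto the stay and let go. The last pictures show it still propped, with the foot against the step.
- **Selector:** I pushed it with one fingertip anticlockwise until about 27 N moved it no further. My first push ended one click short of the stop, so I pushed again. That was about 150° from where it started, so it began at the sixth place.
- **Three clicks:** I then turned it clockwise, checking after each step. The nose went from about 120° to 90°, 60° and 30°, and it stayed there once I let go.
- **Other checks:** The slip stone and paste bar have not moved (network positions within 2 pixels of the start). The arm was clear, with about 1 N of sensor noise on the wrist.

**What did not go as expected:**
- **Missed grasp:** the first try closed just above the handle. The fingertips look level with the grasp point, not 19 mm ahead of it as stated.
- **Brush contact:** on the first approach to the selector I felt about 3 N sideways, probably the gripper against the stay. I backed off, and the stay kept its place.
- **Angle readings:** the two cameras disagreed on the final nose angle (24° and 38°). A wireframe overlay fits about 30°, and both readings are within half a click of that.

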